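Lock the tube rotator's disc with its linchpin

TASK

The tube rotator's disc has to be secured before a run: take the steel linchpin out of the foam rack and push it from above through the cross hole in the rotator's spindle until its collar sits fully home, with its ring pointing out past the spindle's free end. Then swing the sprung ring down over the spindle's end and past the pin's lower end until it snaps behind it and stays locked. Feel your way in without ramming or forcing anything, and leave the racks' tubes and the other things as they stand.

Things in the scene. Friction and masses are not known exactly. Their poses are not given: they have to be found in the camera images.
- pin: Steel linchpin, 90 g. Origin: centre of its collar's underside; z up. Round shank 10 mm thick below, ending in a hemisphere at z -52 mm; collar 18 mm wide, z 0 to 4; grip tab 18 (x) by 12 mm (y), z 4 to 42. Open, its wire ring lies level along the pin's -x. Starts upright in a fixed foam rack, collar on the rack top 62 mm above the table. To lock, pin -x must lie along rotator -x (to 0.25 rad).
- grip (a point): Point on the pin's grip tab, 34 mm above the pin's origin, axes as the pin's. Fingers closing along the pin's y here, tips at least 12 mm above the pin's origin, stay clear of the open ring, whose 4 mm wire lies 8 mm above the origin and spreads to 27 mm either side of the tab.
- ring (a joint): Ring angle about its hinge (axis along pin y, 8 mm above the pin's origin): 0 open, level; 1.57 straight down; stop 1.73. A weak spring returns it to 0 (0.3 N at the far bar). From about 1.45 the far bar rides on the pin's round lower end, stretching the ring about 2 mm lengthwise against its spring (some 2 to 8 N of push); past about 1.61 it has snapped behind the end and stays.
- ring_bar (a point): Middle of the ring's far bar, 60 mm from the hinge. The D-shaped wire ring is 54 mm wide, wire 4 mm; the bar is straight for 36 mm. Push it beside the shank: two fingertips some 28 mm apart astride the shank, or one tip off to a side; with the fingers tilted about 45 degrees, pointing towards the machine and down, they clear the tab and the 20 mm wide spindle.
- rotator: Tube rotator fixed to the table, axes: z up, spindle end to -x. Origin on the table below point hole. A square steel spindle, 20 x 20 mm, runs level along x, 130 to 150 mm above the table, its free end towards -x. A white disc 132 mm across with tube caps begins 32 mm to +x of the cross hole, top 206 mm high; the white motor box, 200 mm high, begins at x 90 mm.
- hole (a point): Nominal mouth of the vertical through hole (11.2 mm, chamfered) on the spindle's level top face, 150 mm above the table; axes as the rotator's. The spindle and disc have end play that is not measured: the true hole lies 2 to 24 mm from here towards the free end (rotator -x), none sideways; the spindle ends 14 mm past the hole and slides only if pushed lengthwise with 14 N.
- play_mid (a point): Middle of the stretch in which the true hole lies: 13 mm along the rotator's -x from point hole, level with the spindle's top face. 5 to 11 mm down the hole a sprung ball bulges in 2 mm from the machine's side: a push of 4 to 15 N passes it; after that it grips the pin with a few newtons of friction. Its weight alone does not take it home; 30 N is ramming.
- jar: Small specimen jar with a white lid, 56 mm wide, 70 mm tall, loose bystander. Origin under its centre.
- marker: Blue marker pen, 12 mm thick, about 130 mm long, lying, loose bystander.
- slidebox: Blue slide box 80 x 55 x 30 mm, loose bystander. Origin under its centre.
- tube1: Sample tube, purple-capped, in the pin's rack, 17 mm wide at the cap, 94 mm long, standing with its top 101 mm above the table; bystander. Origin under its foot.
- tube2: Sample tube, purple-capped, in the pin's rack, 17 mm wide at the cap, 94 mm long, standing with its top 101 mm above the table; bystander. Origin under its foot.
- tube3: Sample tube, red-capped, in the pin's rack, 17 mm wide at the cap, 94 mm long, standing with its top 101 mm above the table; bystander. Origin under its foot.
- tube4: Sample tube, red-capped, in the spare rack, 17 mm wide at the cap, 94 mm long, standing with its top 101 mm above the table; bystander. Origin under its foot.
- tube5: Sample tube, purple-capped, in the spare rack, 17 mm wide at the cap, 94 mm long, standing with its top 101 mm above the table; bystander. Origin under its foot.

How it is judged:
By the outcome, as a careful person would: the job done as asked, in the order asked, and still so for the second after the job is handed in, with the robot touching nothing.
It also fails if it takes over 67 s, if anything falls off the work surface, if the arm or the gripper's body presses on something with over 40 N, if the wrist force passes 120 N, or if a joint passes its speed limit or range.

ROBOT

A 6-joint arm with a two-finger parallel gripper is mounted at the origin on the work surface. World frame = base frame: x ahead of the robot, y to its left, z up, the work surface at z = 0. Lengths are in m, angles in rad, forces in N, time in s.
With the tool pointing down it reaches from about 0.35 to 0.975 m from the base axis. Payload 4.9 kg.
Tool frame: the origin (TCP) lies on the mounting face of the last link; the fingertips stand 173 mm ahead of it and the grasp point (between the pads) lies 155 mm ahead of it; z points along the fingers, y is the direction in which the jaws open and shut (so a half turn about z gives the same grasp; the last joint's range is limited). The gripper opens to 85 mm and grips with 20 to 120 N. Pads are 22 mm wide; open, the fingers measure 114 mm over their backs; the gripper's body (76 mm by 85 mm) begins 54 mm behind the grasp point. The pads swing forward as they close: fully open they stand 13 mm farther back than shut.
Start: joints at [-0.119, 0.053, 1.613, -0, 1.476, -0.119], TCP at [0.625, 0, 0.405] pointing down, gripper open.
Joint ranges: [-3.01, 3.01], [-1.01, 2.22], [0.06, 2.58], [-1.02, 4.17], [0.09, 2.62], [-3.14, 3.14]. Speed limits (rad/s): [2.57, 2.57, 3.14, 3.14, 3.14, 3.14].

INTERFACE

Orientations are given as a unit quaternion [w, x, y, z].
In Python, from plant import manip gives the robot as it stands.
- The arm moves only by the tool play_rows, never from a script. Its argument "increments" is a list of rows, each an object with "offset": the shift along the tool's x, y, z in mm, a list of three; "twist": the turn about the tool's z in rad; "grip": the opening, from 0 (shut) to 1 (fully open). In form: [{"offset": [dx, dy, dz], "twist": twist, "grip": grip}, ...]. A call has 1 to 5 rows; each row is the pose to reach, as a shift and turn from the pose commanded when the call began, along the tool's axes at that moment; what a row does not reach only later rows make up. A row lasts 1/12 s, in which the tool goes at most 41.7 mm and 7.16 degrees, less where a joint would pass 70% of its speed; a pose out of reach is approached as far as the arm can. A call with a gripper value outside its range is refused whole. The fingers move at their own pace and stop on an object; the grip force is fixed at half the most. Time passes only in rows, so rows that repeat a pose let the fingers close. It gives the time, the measured TCP pose, the force and the opening at its end, in the units of the state.
- manip.state(): the state, without advancing time (a new reading comes with each control period).
- manip.grab_frame(name): name is "scene" or "side" or "wrist"; returns the picture (480x640x3 uint8, blue, green, red); there is no depth.
- manip.get_calibration(name): a dict with "fx", "fy", "cx", "cy" (pixels), "T" (4x4, takes a point from camera to world coordinates). Camera axes: x right, y down, z forward; pixel columns grow to the right and rows downward; lengths in m; the calibration is good to about 2 mm. A picture is of the moment at which its call begins: read the wrist's pose just before it. get_calibration takes no time and is no camera call; for the wrist camera it gives the pose at the moment of the call.
- manip.job_done(): hands the job in, once; it reports no verdict.
Trained networks look in the newest picture that a camera, given by its name, has taken for a name from the list of things; names that differ only in an ending like _2 or _b are one class to them, and where a whole thing is asked for, a point or a joint stands for the part that bears it (a point fixed in the world has none). Each returns a list of dicts, best first, with "p" (0 to 1); they miss things now and then, are a little off and sometimes report something else, mostly with a low value. They report only what shows in the picture. A call takes as long as a camera call.
- manip.boxes_of(query, camera): "xyz" ([x, y, z] in m, in the coordinates of the camera as it stood for that picture, good to about 4 mm: the middle of the surface that is visible of it).
- manip.tip_of(query, camera): "xyz" ([x, y, z] in m, in the coordinates of the camera as it stood for that picture, good to about 4 mm: a listed point, or the origin of a listed thing).
The state is a dict: "time": time; "joint_pos": joint angles; "joint_vel": joint speeds; "joint_efforts": joint torques, N m; "tool_pos": TCP position; "tool_rot": TCP orientation; "contact_force": force on the tool from outside, world axes, zero at the start; "ft_torque": the same for the moment, N m; "gripper_width": opening from 0.0 (shut) to 1.0 (fully open).
Only numpy, scipy, OpenCV 4.12 (cv2) and the standard library are available. Lean on these libraries where they do the work, as an engineer would, in place of code of your own. Each camera call takes 0.05 s, during which the arm holds its last target. There are 200 camera calls.

## Working session

There is one attempt and no reset: what is moved stays moved. The work goes in short steps, Python scripts to look and compute and a tool call to move; the robot and the scene stay as the last step left them, time stands still between calls to the robot, and variables do not carry over. Pictures are saved under pics/ and viewed, about 8 in all and at most 12, crops included, and the job is handed in when it is done.

Besides the shell and the picture viewer there is one more tool, called after "Request:" in YAML: its name, and indented under it one key for each argument. play_rows: Moves the arm, as the interface text tells. Its arguments: {"type":"object","properties":{"increments":{"type":"array"}},"required":["increments"]}

```bash
mkdir -p pics; cat > h.py <<'E'
import numpy as np, cv2
from plant import manip
from scipy.spatial.transform import Rotation as R
def w(cam,p,cal=None):
    T=np.array((cal or manip.get_calibration(cam))["T"]); return T[:3,:3]@np.array(p)+T[:3,3]
def pose():
    s=manip.state(); q=s["tool_rot"]; return s,np.array(s["tool_pos"]),R.from_quat([q[1],q[2],q[3],q[0]])
def proj(cam,P):
    c=manip.get_calibration(cam);T=np.array(c["T"]);p=T[:3,:3].T@(np.array(P)-T[:3,3]);return c["fx"]*p[0]/p[2]+c["cx"],c["fy"]*p[1]/p[2]+c["cy"]
E
python3 - <<'E'
from h import *
s,p,r=pose();print(s["time"],p,r.as_matrix().round(3).tolist(),s["contact_force"])
for c in ["scene","side","wrist"]:
    cv2.imwrite(f"pics/{c}0.png",manip.grab_frame(c))
    print(c,np.round(manip.get_calibration(c)["T"],3).tolist(),manip.get_calibration(c)["fx"])
    if c=="wrist":continue
    for n in ["pin","grip","ring_bar","rotator","hole","play_mid","jar","marker","slidebox","tube1"]:
        print(n,[(round(d["p"],2),w(c,d["xyz"]).round(3).tolist()) for d in manip.tip_of(n,c)[:3]])
print(manip.state()["time"])
a=np.hstack([cv2.imread("pics/scene0.png"),cv2.imread("pics/side0.png")]);
E
```

```text
0.0 [6.24740388e-01 2.91985708e-05 4.03475056e-01] [[0.0, 1.0, -0.002], [1.0, -0.0, 0.0], [0.0, -0.002, -1.0]] [-0.03366575  0.27919696  0.55326006]
scene [[0.584, 0.657, -0.477, 1.03], [0.812, -0.483, 0.327, -0.423], [-0.015, -0.578, -0.816, 0.918], [0.0, 0.0, 0.0, 1.0]] 599.7680607471684
pin [(0.56, [0.684, -0.205, 0.062])]
grip [(0.73, [0.689, -0.207, 0.094]), (0.6, [0.744, 0.014, 0.002])]
ring_bar [(0.61, [0.736, -0.235, 0.069])]
rotator []
hole [(0.6, [0.586, 0.138, 0.143])]
play_mid [(0.84, [0.594, 0.13, 0.148])]
jar [(0.62, [0.744, 0.016, -0.001])]
marker [(0.62, [0.433, 0.047, 0.002])]
slidebox [(0.82, [0.568, -0.418, -0.002]), (0.61, [0.733, -0.232, 0.068])]
tube1 [(0.76, [0.685, -0.133, 0.007]), (0.55, [0.663, -0.143, 0.003]), (0.51, [0.638, -0.146, 0.008])]
side [[-0.813, -0.278, 0.512, 0.061], [-0.583, 0.4, -0.707, 0.586], [-0.008, -0.873, -0.487, 0.622], [0.0, 0.0, 0.0, 1.0]] 609.3534798837626
pin [(0.75, [0.689, -0.205, 0.067])]
grip [(0.59, [0.687, -0.207, 0.096])]
ring_bar []
rotator []
hole []
play_mid []
jar []
marker []
slidebox [(0.7, [0.566, -0.418, 0.001])]
tube1 [(0.46, [0.686, -0.204, 0.063])]
wrist [[1.0, -0.0, -0.0, 0.626], [-0.001, -0.966, -0.26, 0.065], [-0.0, 0.26, -0.966, 0.374], [0.0, 0.0, 0.0, 1.0]] 417.04625638803793
1.15
```

View pics/scene0.png

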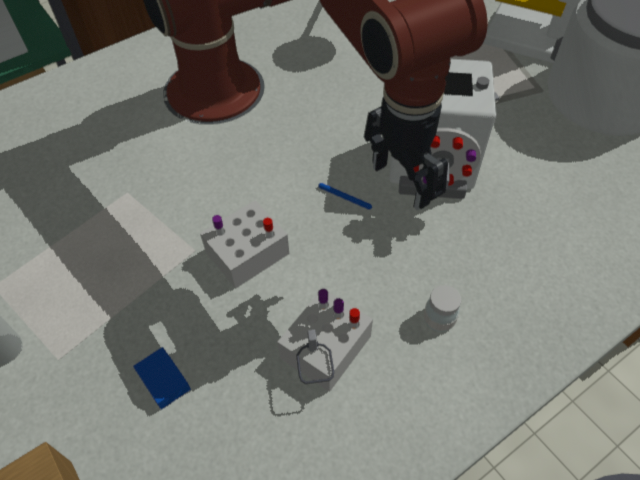

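View pics/side0.png

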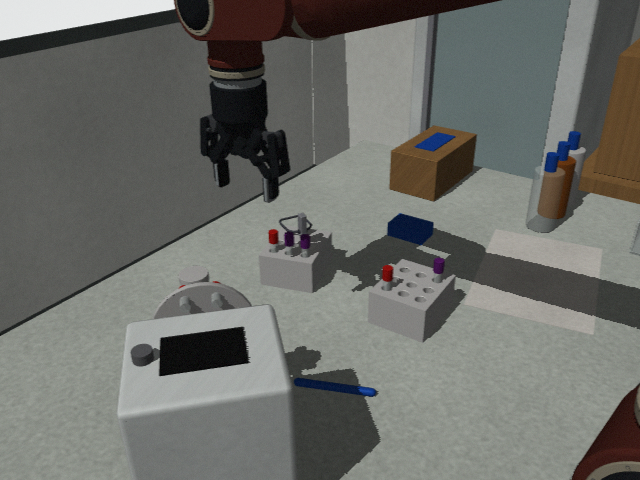

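The scene picture shows the pin at about (312,340) with its ring pointing down the image, and the rotator near (450,150), partly hidden by the gripper. The side picture shows the same layout, with the motor box in front. I'll move above the pin, which also clears the view of the rotator.

Request:
play_rows:
  increments:
    - {"offset": [-40,12,0],"twist": -0.1,"grip": 0.6}
    - {"offset": [-80,24,0],"twist": -0.2,"grip": 0.6}
    - {"offset": [-120,36,0],"twist": -0.3,"grip": 0.6}
    - {"offset": [-160,48,0],"twist": -0.4,"grip": 0.6}
    - {"offset": [-200,62,0],"twist": -0.5,"grip": 0.6}

```text
time: 1.57
tool_pos: [0.6868, -0.2008, 0.4048]
tool_rot: [0.0, 0.508, 0.861, -0.0]
contact_force: [0.7, -0.4, -0.2]
gripper_width: 0.597
```

Request:
play_rows:
  increments:
    - {"offset": [0,0,0],"twist": -0.12,"grip": 0.6}
    - {"offset": [0,0,0],"twist": -0.24,"grip": 0.6}
    - {"offset": [0,0,0],"twist": -0.36,"grip": 0.6}
    - {"offset": [0,0,0],"twist": -0.5,"grip": 0.6}
    - {"offset": [0,0,0],"twist": -0.5,"grip": 0.6}

```text
time: 1.98
tool_pos: [0.6867, -0.1992, 0.4045]
tool_rot: [-0.0, 0.28, 0.96, 0.0]
contact_force: [0.2, -0.3, -0.3]
gripper_width: 0.596
```

```bash
python3 - <<'E'
from h import *
s,p,r=pose();print(s["time"],p,r.as_matrix().round(3).tolist(),s["gripper_width"])
for c in ["wrist","scene","side"]:
    cal=manip.get_calibration(c)
    cv2.imwrite(f"pics/{c}1.png",manip.grab_frame(c))
    for n in (["pin","grip","ring_bar"] if c!="scene" else ["pin","ring_bar","grip","rotator","hole","play_mid"]):
        print(c,n,[(round(d["p"],2),w(c,d["xyz"],cal).round(3).tolist()) for d in manip.tip_of(n,c)[:2]])
a=cv2.imread("pics/scene1.png")[40:230,350:550];a=cv2.resize(a,None,fx=3,fy=3,interpolation=cv2.INTER_CUBIC);b=cv2.resize(cv2.imread("pics/wrist1.png"),None,fx=.3,fy=.3)
cv2.imwrite("pics/s1c.png",a)
print(manip.state()["time"])
E
```

```text
1.9833 [ 0.68666616 -0.19922343  0.40450739] [[-0.843, 0.538, -0.0], [0.538, 0.843, 0.0], [0.0, 0.0, -1.0]] 0.5958833626928389
wrist pin [(0.56, [0.686, -0.204, 0.064])]
wrist grip [(0.93, [0.686, -0.205, 0.096])]
wrist ring_bar [(0.94, [0.735, -0.231, 0.065])]
scene pin [(0.78, [0.683, -0.206, 0.063])]
scene ring_bar [(0.81, [0.738, -0.233, 0.07])]
scene grip [(0.94, [0.688, -0.204, 0.096])]
scene rotator []
scene hole [(0.78, [0.583, 0.142, 0.144]), (0.54, [0.689, -0.131, 0.007])]
scene play_mid [(0.6, [0.594, 0.13, 0.145])]
side pin [(0.8, [0.689, -0.205, 0.062]), (0.29, [0.566, -0.422, -0.002])]
side grip [(0.84, [0.686, -0.205, 0.097]), (0.5, [0.693, -0.207, 0.061])]
side ring_bar [(0.41, [0.737, -0.235, 0.071])]
2.7333
```

View pics/wrist1.png

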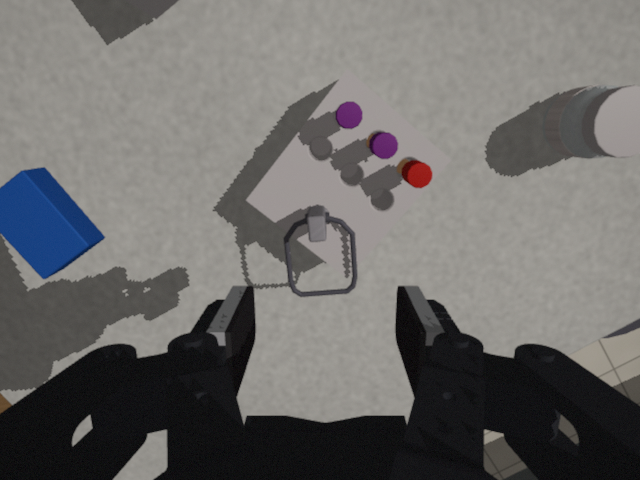

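View pics/s1c.png

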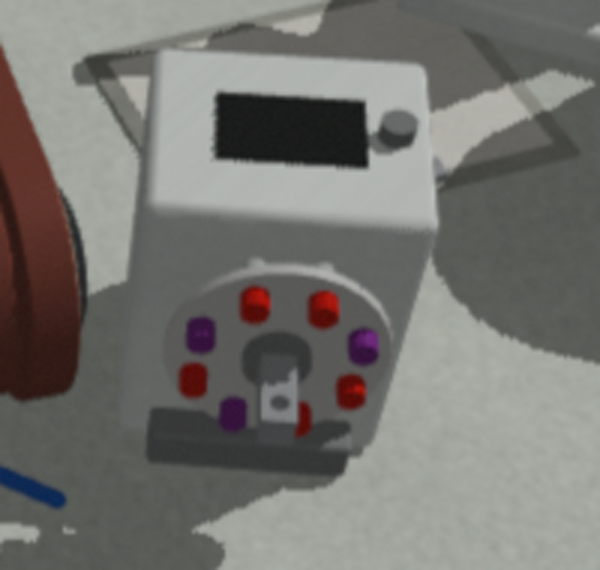

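Wrist picture: tab at (317,222) and ring bar at (322,293), with the ring running almost exactly along tool -x. Scene crop: hole at crop (280,402), spindle end at about row 420, box top edges visible. I'll compute the rotator's direction and the true hole position.

```bash
cat >> h.py <<'E'
def ray(cam,u,v,z,cal=None):
    c=cal or manip.get_calibration(cam);T=np.array(c["T"]);d=T[:3,:3]@[(u-c["cx"])/c["fx"],(v-c["cy"])/c["fy"],1]
    return T[:3,3]+d*(z-T[2,3])/d[2]
E
python3 - <<'E'
from h import *
f=lambda x,y,z:ray("scene",350+x/3,40+y/3,z)
for n,x,y,z in [("hole",280,402,.15),("endL",261,420,.15),("endR",298,421,.15),("fl",152,205,.2),("fr",437,229,.2),("bl",158,50,.2),("br",425,65,.2)]: print(n,f(x,y,z).round(4))
a=lambda p,q:np.degrees(np.arctan2(*(f(*q,.2)-f(*p,.2))[[1,0]])).round(1)
print("x dir",a((152,205),(158,50)),a((437,229),(425,65)),"y-90",a((437,229),(152,205))-90,a((425,65),(158,50))-90)
for u,v in [(317,222)]: pass
E
```

```text
hole [0.5917 0.1358 0.15  ]
endL [0.5954 0.1181 0.15  ]
endR [0.6082 0.1342 0.15  ]
fl [0.4639 0.1431 0.2   ]
fr [0.5759 0.2603 0.2   ]
bl [0.3586 0.2369 0.2   ]
br [0.4681 0.3589 0.2   ]
x dir 138.3 137.6 y-90 -223.7 -221.9
```

Request:
play_rows:
  increments:
    - {"offset": [-1,-6,40],"twist": -0.05,"grip": 0.5}
    - {"offset": [-2.5,-5,80],"twist": -0.05,"grip": 0.5}
    - {"offset": [-2.5,-5,110],"twist": -0.05,"grip": 0.5}
    - {"offset": [-2.5,-5,110],"twist": -0.05,"grip": 0.5}

```text
time: 3.07
tool_pos: [0.6834, -0.2036, 0.2851]
tool_rot: [-0.007, 0.258, 0.966, 0.001]
contact_force: [-1.3, 0.4, -1.9]
gripper_width: 0.5
```

```bash
python3 - <<'E'
from h import *
s,p,r=pose();print(s["time"],p,r.as_matrix().round(3).tolist(),s["gripper_width"])
cal=manip.get_calibration("wrist")
cv2.imwrite(f"pics/wrist2.png",manip.grab_frame("wrist"))
for n in ["pin","grip","ring_bar"]:
    for d in manip.tip_of(n,"wrist")[:1]:
        q=w("wrist",d["xyz"],cal); print(n,d["p"],q.round(4),"tool",(r.inv().apply(q-p)*1000).round(1))
E
```

```text
3.0667 [ 0.68338947 -0.20355943  0.28507723] [[-0.867, 0.498, -0.014], [0.498, 0.867, 0.006], [0.015, -0.002, -1.0]] 0.5002700855989054
pin 0.81 [ 0.6866 -0.2034  0.061 ] tool [ -6.    2.2 224. ]
grip 0.6 [ 0.6862 -0.2038  0.0961] tool [ -5.4   1.5 189. ]
ring_bar 0.59 [ 0.735  -0.2308  0.0651] tool [-61.6   2.5 219.1]
```

View pics/wrist2.png

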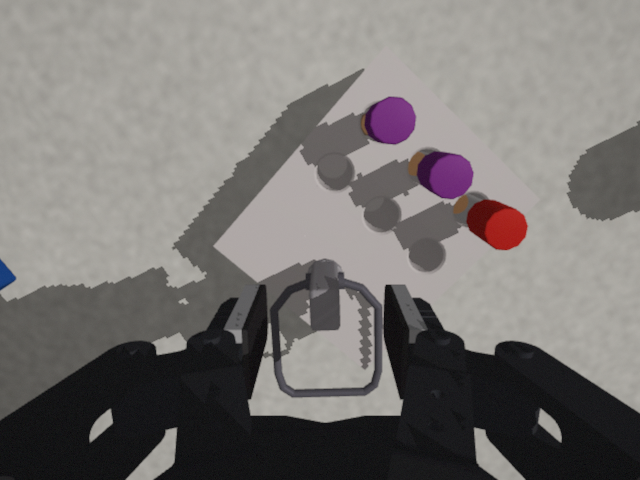

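Close wrist view: the tab at (323,295) sits centred between the fingers, with the ring running along tool -x. The tubes are well clear of the fingers. I'll descend and check.

Request:
play_rows:
  increments:
    - {"offset": [-2,1,12],"twist": 0,"grip": 0.5}
    - {"offset": [-4,1,24],"twist": 0,"grip": 0.5}
    - {"offset": [-4,1,33],"twist": 0,"grip": 0.5}
    - {"offset": [-4,1,33],"twist": 0,"grip": 0.5}
    - {"offset": [-4,1,33],"twist": 0,"grip": 0.5}

```text
time: 3.68
tool_pos: [0.6896, -0.2055, 0.26]
tool_rot: [-0.001, 0.257, 0.966, 0.0]
contact_force: [-0.1, 0.5, -0.0]
gripper_width: 0.501
```

```bash
python3 - <<'E'
from h import *
s,p,r=pose();print(s["time"],p,r.as_matrix().round(3).tolist(),s["contact_force"])
cal=manip.get_calibration("wrist")
manip.grab_frame("wrist")
for n in ["pin","grip","ring_bar"]:
    for d in manip.tip_of(n,"wrist")[:1]:
        q=w("wrist",d["xyz"],cal); print(n,d["p"],q.round(4),"tool",(r.inv().apply(q-p)*1000).round(1))
E
```

```text
3.6833 [ 0.68956962 -0.20548271  0.26003799] [[-0.867, 0.498, -0.003], [0.498, 0.867, 0.001], [0.003, -0.0, -1.0]] [-0.05468957  0.51290045 -0.00172257]
pin 0.92 [ 0.687  -0.2062  0.064 ] tool [  1.3  -1.9 196.1]
grip 0.89 [ 0.6874 -0.2003  0.0979] tool [  4.    3.5 162.1]
ring_bar 0.88 [ 0.7368 -0.2295  0.0676] tool [-53.4   2.7 192.3]
```

Request:
play_rows:
  increments:
    - {"offset": [3,0,9],"twist": 0,"grip": 0.5}
    - {"offset": [3,0,9],"twist": 0,"grip": 0.3}
    - {"offset": [3,0,9],"twist": 0,"grip": 0}
    - {"offset": [3,0,9],"twist": 0,"grip": 0}
    - {"offset": [3,0,9],"twist": 0,"grip": 0}

```text
time: 4.3
tool_pos: [0.6873, -0.2042, 0.2525]
tool_rot: [-0.0, 0.257, 0.966, 0.0]
contact_force: [-0.0, -0.7, -1.3]
gripper_width: 0.127
```

Request:
play_rows:
  increments:
    - {"offset": [0,0,0],"twist": 0,"grip": 0}
    - {"offset": [0,0,0],"twist": 0,"grip": 0}
    - {"offset": [0,0,0],"twist": 0,"grip": 0}

```text
time: 4.55
tool_pos: [0.6874, -0.2042, 0.2527]
tool_rot: [-0.0, 0.257, 0.966, 0.0]
contact_force: [-0.2, 0.0, -0.7]
gripper_width: 0.123
```

Request:
play_rows:
  increments:
    - {"offset": [0,0,-15],"twist": 0,"grip": 0}
    - {"offset": [0,0,-50],"twist": 0,"grip": 0}
    - {"offset": [0,0,-90],"twist": 0,"grip": 0}
    - {"offset": [0,0,-130],"twist": 0,"grip": 0}
    - {"offset": [0,0,-168],"twist": 0,"grip": 0}

```text
time: 4.97
tool_pos: [0.6871, -0.204, 0.4244]
tool_rot: [0.001, 0.257, 0.966, 0.0]
contact_force: [0.7, 0.2, -1.5]
gripper_width: 0.121
```

Request:
play_rows:
  increments:
    - {"offset": [15,15,0],"twist": 0,"grip": 0}
    - {"offset": [40,40,0],"twist": 0,"grip": 0}
    - {"offset": [65,65,0],"twist": 0,"grip": 0}
    - {"offset": [90,90,0],"twist": 0,"grip": 0}
    - {"offset": [115,115,0],"twist": 0,"grip": 0}

```text
time: 5.38
tool_pos: [0.644, -0.0458, 0.4223]
tool_rot: [0.001, 0.258, 0.966, 0.0]
contact_force: [0.3, -0.7, -1.2]
gripper_width: 0.124
```

Request:
play_rows:
  increments:
    - {"offset": [25,25,0],"twist": 0.04,"grip": 0}
    - {"offset": [50,50,0],"twist": 0.08,"grip": 0}
    - {"offset": [75,75,0],"twist": 0.12,"grip": 0}
    - {"offset": [100,95,0],"twist": 0.17,"grip": 0}
    - {"offset": [122,117,0],"twist": 0.218,"grip": 0}

```text
time: 5.8
tool_pos: [0.5961, 0.1167, 0.4224]
tool_rot: [0.0, 0.362, 0.932, 0.0]
contact_force: [-0.5, 0.3, -1.1]
gripper_width: 0.126
```

```bash
python3 - <<'E'
from h import *
for i in range(6): manip.grab_frame("side")
s,p,r=pose();print(s["time"],p,r.as_matrix().round(3).tolist(),s["contact_force"],s["gripper_width"])
for c in ["wrist","scene"]:
    cal=manip.get_calibration(c)
    im=manip.grab_frame(c);cv2.imwrite(f"pics/{c}3.png",im)
    for n in ["pin","grip","ring_bar","hole","play_mid"]:
        for d in manip.tip_of(n,c)[:1]:
            q=w(c,d["xyz"],cal); print(c,n,round(d["p"],2),q.round(4),"tool",(r.inv().apply(q-p)*1000).round(1))
a=cv2.resize(cv2.imread("pics/scene3.png")[80:260,340:520],(480,480),interpolation=cv2.INTER_CUBIC)
b=cv2.imread("pics/wrist3.png")[80:480,160:480]
cv2.imwrite("pics/c3.png",np.hstack([a[:400],b]))
E
```

```text
6.1 [0.59742183 0.1143408  0.42147806] [[-0.739, 0.674, 0.001], [0.674, 0.739, -0.0], [-0.001, 0.0, -1.0]] [-0.11616458 -0.33834169 -1.31982086] 0.12839240024837242
wrist pin 0.63 [0.5996 0.1165 0.2331] tool [ -0.    3.  188.4]
wrist grip 0.56 [0.6021 0.1161 0.2714] tool [ -2.1   4.4 150.1]
wrist hole 0.77 [0.589  0.1409 0.1509] tool [ 24.3  13.8 270.6]
wrist play_mid 0.65 [0.5941 0.1341 0.1518] tool [ 16.   12.3 269.7]
scene pin 0.97 [0.5958 0.1129 0.2333] tool [  0.4  -2.2 188.2]
scene grip 0.64 [0.5992 0.1132 0.261 ] tool [ -2.    0.3 160.5]
scene hole 0.91 [0.5836 0.1406 0.1438] tool [ 28.1  10.1 277.6]
scene play_mid 0.69 [0.5944 0.1318 0.1476] tool [ 14.2  10.7 273.9]
```

View pics/c3.png

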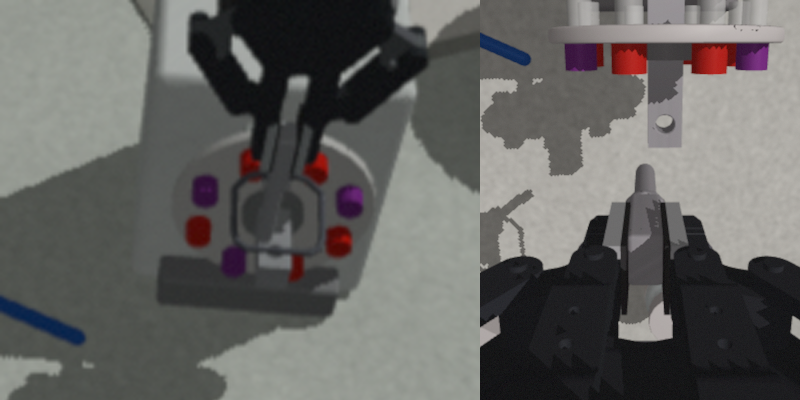

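The right half (wrist) shows the hole at full-image pixel (345,203) and the shank tip at about (326,245-250). The spindle runs straight up the image, so the direction is right. The pin hangs upright in the fingers.

```bash
python3 - <<'E'
from h import *
s,p,r=pose();cal=manip.get_calibration("wrist")
im=cv2.imread("pics/wrist3.png");g=cv2.cvtColor(im,6)
cv2.imwrite("pics/z.png",cv2.resize(np.hstack([im[185:225,320:370],im[240:280,300:350]]),None,fx=7,fy=7,interpolation=cv2.INTER_CUBIC))
h=ray("wrist",345,203,.15,cal);print("hole",h.round(4),"tool",(r.inv().apply(h-p)*1000).round(1))
for x in (-2,0,2,):
  for z in (.1855+.052-.052,.20,.22):
    P=p+r.apply([x/1000,0,0]);P[2]=z; print("axis",x,z,np.round(proj("wrist",P),1))
E
```

```text
hole [0.5907 0.1371 0.15  ] tool [ 19.8  12.  270.7]
axis -2 0.1855 [324.4 257.6]
axis -2 0.2 [324.3 267. ]
axis -2 0.22 [324.2 282.4]
axis 0 0.1855 [324.4 253.9]
axis 0 0.2 [324.3 263.1]
axis 0 0.22 [324.2 278.1]
axis 2 0.1855 [324.4 250.2]
axis 2 0.2 [324.3 259.1]
axis 2 0.22 [324.2 273.7]
```

View pics/z.png

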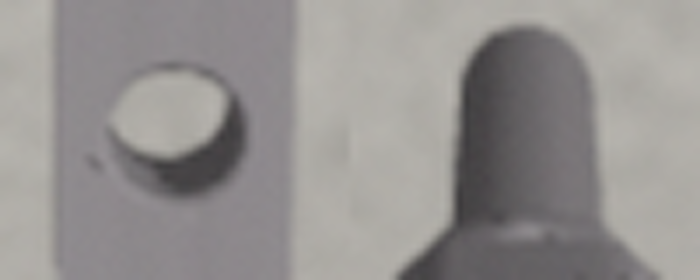

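Request:
play_rows:
  increments:
    - {"offset": [10,6,5],"twist": 0,"grip": 0}
    - {"offset": [19.5,11.5,12],"twist": 0,"grip": 0}
    - {"offset": [19.5,11.5,20],"twist": 0,"grip": 0}
    - {"offset": [19.5,11.5,20],"twist": 0,"grip": 0}
    - {"offset": [19.5,11.5,20],"twist": 0,"grip": 0}

```text
time: 7.12
tool_pos: [0.5902, 0.1371, 0.3992]
tool_rot: [-0.001, 0.361, 0.933, -0.001]
contact_force: [0.6, -0.5, -0.9]
gripper_width: 0.129
```

```bash
python3 - <<'E'
from h import *
for i in range(3): manip.grab_frame("side")
s,p,r=pose();print(s["time"],p,r.as_matrix().round(3).tolist(),s["contact_force"],s["gripper_width"])
cal=manip.get_calibration("wrist")
im=manip.grab_frame("wrist");cv2.imwrite("pics/wrist4.png",im)
cv2.imwrite("pics/z4.png",cv2.resize(im[190:290,270:380],None,fx=6,fy=6,interpolation=cv2.INTER_CUBIC))
for z in (.15,.164,.212):
    P=p.copy();P[2]=z;print(z,np.round(proj("wrist",P),1),[np.round(proj("wrist",P+r.apply(d)),1) for d in ([.0056,0,0],[-.0056,0,0],[0,.0056,0])])
E
```

```text
7.2667 [0.59069934 0.13656882 0.40097796] [[-0.739, 0.673, 0.001], [0.673, 0.739, -0.0], [-0.0, 0.0, -1.0]] [-0.57114432 -1.00212618 -0.35948508] 0.12706703603222547
0.15 [324.3 244.7] [array([324.3, 234.8]), array([324.3, 254.4]), array([334.5, 244.6])]
0.164 [324.2 252.3] [array([324.2, 241.9]), array([324.2, 262.6]), array([335. , 252.3])]
0.212 [324.  287.7] [array([323.9, 274.8]), array([324. , 300.5]), array([337.7, 287.7])]
```

View pics/z4.png

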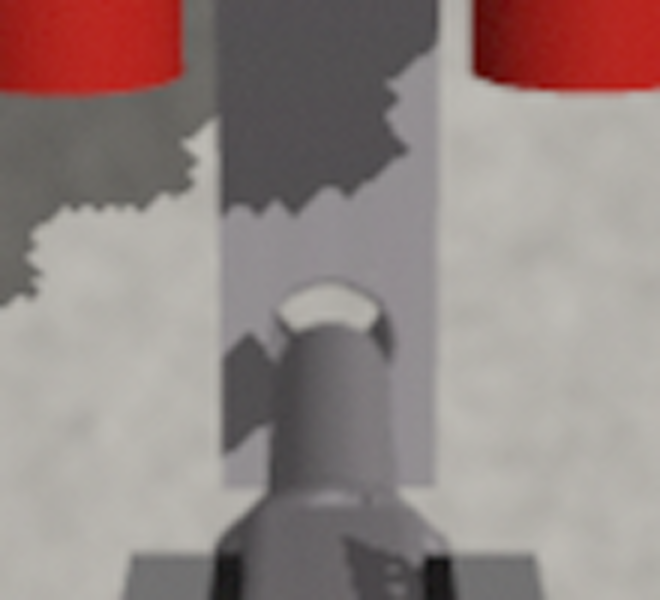

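The pin tip sits just ahead of the hole. The hole's rear edge at row 236.7 against the predicted 234.3 puts it about 0.8 mm toward the free end. I'll shift by that and feel down.

Request:
play_rows:
  increments:
    - {"offset": [-0.8,-0.2,3],"twist": 0,"grip": 0}
    - {"offset": [-0.8,-0.2,6],"twist": 0,"grip": 0}
    - {"offset": [-0.8,-0.2,8],"twist": 0,"grip": 0}
    - {"offset": [-0.8,-0.2,10],"twist": 0,"grip": 0}
    - {"offset": [-0.8,-0.2,10],"twist": 0,"grip": 0}

```text
time: 7.73
tool_pos: [0.5909, 0.1359, 0.3899]
tool_rot: [-0.001, 0.361, 0.933, -0.0]
contact_force: [0.2, 0.7, -1.9]
gripper_width: 0.126
```

Request:
play_rows:
  increments:
    - {"offset": [0,0,1],"twist": 0,"grip": 0}
    - {"offset": [0,0,2],"twist": 0,"grip": 0}
    - {"offset": [0,0,2],"twist": 0,"grip": 0}

```text
time: 7.98
tool_pos: [0.591, 0.136, 0.3885]
tool_rot: [-0.0, 0.361, 0.933, -0.0]
contact_force: [-0.1, -0.2, -0.5]
gripper_width: 0.126
```

The tip is about 4 mm below the top face with no force, so it's entering. Continuing gently.

Request:
play_rows:
  increments:
    - {"offset": [0,0,1],"twist": 0,"grip": 0}
    - {"offset": [0,0,2],"twist": 0,"grip": 0}
    - {"offset": [0,0,2],"twist": 0,"grip": 0}

```text
time: 8.23
tool_pos: [0.591, 0.136, 0.3865]
tool_rot: [-0.0, 0.361, 0.933, -0.0]
contact_force: [0.8, -0.4, -0.4]
gripper_width: 0.127
```

Request:
play_rows:
  increments:
    - {"offset": [0,0,1],"twist": 0,"grip": 0}
    - {"offset": [0,0,2],"twist": 0,"grip": 0}
    - {"offset": [0,0,2],"twist": 0,"grip": 0}

```text
time: 8.48
tool_pos: [0.591, 0.1359, 0.3844]
tool_rot: [-0.0, 0.361, 0.933, -0.0]
contact_force: [0.7, -0.2, -1.0]
gripper_width: 0.13
```

Request:
play_rows:
  increments:
    - {"offset": [0,0,1],"twist": 0,"grip": 0}
    - {"offset": [0,0,2],"twist": 0,"grip": 0}
    - {"offset": [0,0,2],"twist": 0,"grip": 0}

```text
time: 8.73
tool_pos: [0.591, 0.1359, 0.3824]
tool_rot: [-0.0, 0.361, 0.933, -0.0]
contact_force: [0.4, 0.4, -0.7]
gripper_width: 0.132
```

Request:
play_rows:
  increments:
    - {"offset": [0,0,1],"twist": 0,"grip": 0}
    - {"offset": [0,0,2],"twist": 0,"grip": 0}
    - {"offset": [0,0,2],"twist": 0,"grip": 0}

```text
time: 8.98
tool_pos: [0.5911, 0.1359, 0.3807]
tool_rot: [0.0, 0.361, 0.933, -0.0]
contact_force: [0.2, -0.4, -0.8]
gripper_width: 0.126
```

```bash
python3 - <<'E'
from h import *
s,p,r=pose();print(p,s["contact_force"])
for c in ["wrist","scene"]:
    cal=manip.get_calibration(c)
    im=manip.grab_frame(c);cv2.imwrite(f"pics/{c}5.png",im)
    for n in ["pin","grip","ring_bar","hole"]:
        for d in manip.tip_of(n,c)[:1]:
            q=w(c,d["xyz"],cal); print(c,n,round(d["p"],2),q.round(4),"tool",(r.inv().apply(q-p)*1000).round(1))
a=cv2.resize(cv2.imread("pics/scene5.png")[100:220,370:490],(480,480),interpolation=cv2.INTER_CUBIC)
b=cv2.resize(cv2.imread("pics/wrist5.png")[190:340,275:375],(320,480),interpolation=cv2.INTER_CUBIC)
cv2.imwrite("pics/c5.png",np.hstack([a,b]))
E
```

```text
[0.59110666 0.135907   0.38067255] [ 0.24502499 -0.36741074 -0.77930301]
wrist pin 0.74 [0.5918 0.1377 0.1911] tool [  0.8   1.8 189.6]
wrist grip 0.57 [0.5965 0.1391 0.228 ] tool [ -1.8   6.  152.7]
wrist hole 0.68 [0.591  0.1424 0.1517] tool [  4.6   4.7 229. ]
scene pin 0.69 [0.5896 0.1321 0.1879] tool [ -1.4  -3.8 192.8]
scene grip 0.94 [0.595  0.1331 0.2205] tool [ -4.7   0.5 160.2]
scene ring_bar 0.52 [0.6361 0.0929 0.195 ] tool [-62.1  -1.5 185.7]
scene hole 0.72 [0.5814 0.143  0.1436] tool [ 12.1  -1.3 237. ]
```

View pics/c5.png

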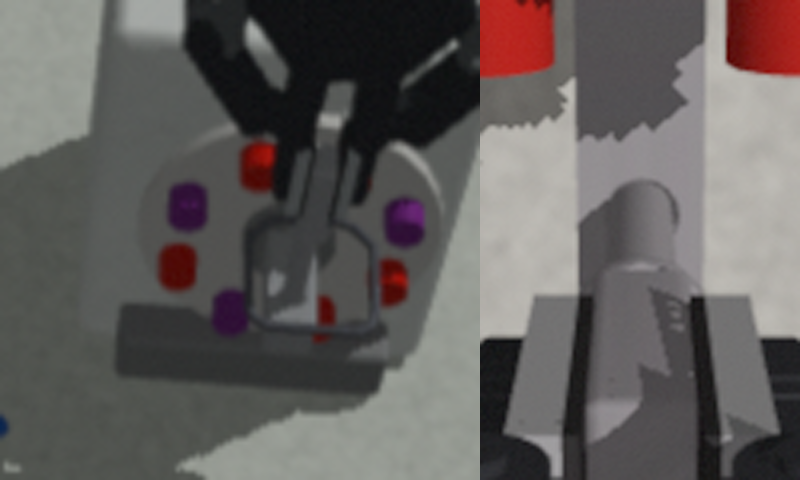

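The wrist view shows the shank in the hole. Continuing down while watching for the ball.

Request:
play_rows:
  increments:
    - {"offset": [0,0,1],"twist": 0,"grip": 0}
    - {"offset": [0,0,2],"twist": 0,"grip": 0}
    - {"offset": [0,0,3],"twist": 0,"grip": 0}
    - {"offset": [0,0,3],"twist": 0,"grip": 0}

```text
time: 9.82
tool_pos: [0.5913, 0.1358, 0.3778]
tool_rot: [0.001, 0.361, 0.933, 0.0]
contact_force: [3.0, -0.6, -0.1]
gripper_width: 0.128
```

Request:
play_rows:
  increments:
    - {"offset": [0,0,1],"twist": 0,"grip": 0}
    - {"offset": [0,0,2],"twist": 0,"grip": 0}
    - {"offset": [0,0,3],"twist": 0,"grip": 0}
    - {"offset": [0,0,3],"twist": 0,"grip": 0}

```text
time: 10.15
tool_pos: [0.5912, 0.1358, 0.3746]
tool_rot: [0.001, 0.361, 0.933, -0.0]
contact_force: [3.6, -2.2, -0.6]
gripper_width: 0.125
```

Request:
play_rows:
  increments:
    - {"offset": [0,0,2],"twist": 0,"grip": 0}
    - {"offset": [0,0,4],"twist": 0,"grip": 0}
    - {"offset": [0,0,6],"twist": 0,"grip": 0}
    - {"offset": [0,0,6],"twist": 0,"grip": 0}

```text
time: 10.48
tool_pos: [0.591, 0.1358, 0.3674]
tool_rot: [-0.0, 0.361, 0.933, -0.0]
contact_force: [4.8, -3.3, -3.9]
gripper_width: 0.126
```

Request:
play_rows:
  increments:
    - {"offset": [0,0,2],"twist": 0,"grip": 0}
    - {"offset": [0,0,4],"twist": 0,"grip": 0}
    - {"offset": [0,0,6],"twist": 0,"grip": 0}
    - {"offset": [0,0,6],"twist": 0,"grip": 0}

```text
time: 10.82
tool_pos: [0.591, 0.1357, 0.3614]
tool_rot: [-0.0, 0.361, 0.933, -0.0]
contact_force: [5.4, -3.2, -3.9]
gripper_width: 0.128
```

Request:
play_rows:
  increments:
    - {"offset": [0,0,3],"twist": 0,"grip": 0}
    - {"offset": [0,0,6],"twist": 0,"grip": 0}
    - {"offset": [0,0,9],"twist": 0,"grip": 0}
    - {"offset": [0,0,9],"twist": 0,"grip": 0}

```text
time: 11.15
tool_pos: [0.5909, 0.1357, 0.352]
tool_rot: [-0.0, 0.361, 0.933, -0.001]
contact_force: [4.3, -3.9, -4.6]
gripper_width: 0.125
```

Request:
play_rows:
  increments:
    - {"offset": [0,0,2],"twist": 0,"grip": 0}
    - {"offset": [0,0,4],"twist": 0,"grip": 0}
    - {"offset": [0,0,6],"twist": 0,"grip": 0}
    - {"offset": [0,0,6],"twist": 0,"grip": 0}

```text
time: 11.48
tool_pos: [0.591, 0.1357, 0.3465]
tool_rot: [-0.0, 0.361, 0.933, -0.0]
contact_force: [4.9, -3.3, -2.6]
gripper_width: 0.125
```

Request:
play_rows:
  increments:
    - {"offset": [0,0,1.5],"twist": 0,"grip": 0}
    - {"offset": [0,0,3],"twist": 0,"grip": 0}
    - {"offset": [0,0,3],"twist": 0,"grip": 0}

```text
time: 11.73
tool_pos: [0.591, 0.1357, 0.3438]
tool_rot: [-0.0, 0.361, 0.933, -0.0]
contact_force: [6.0, -3.4, -2.4]
gripper_width: 0.124
```

Request:
play_rows:
  increments:
    - {"offset": [0,0,1],"twist": 0,"grip": 0}
    - {"offset": [0,0,1.5],"twist": 0,"grip": 0}
    - {"offset": [0,0,1.5],"twist": 0,"grip": 0}

```text
time: 11.98
tool_pos: [0.5911, 0.1357, 0.3428]
tool_rot: [0.0, 0.361, 0.933, -0.0]
contact_force: [4.4, -3.6, 0.1]
gripper_width: 0.125
```

Request:
play_rows:
  increments:
    - {"offset": [0,0,0.7],"twist": 0,"grip": 0}
    - {"offset": [0,0,1],"twist": 0,"grip": 0}
    - {"offset": [0,0,1],"twist": 0,"grip": 0}

```text
time: 12.23
tool_pos: [0.5911, 0.1357, 0.3421]
tool_rot: [0.0, 0.361, 0.933, -0.0]
contact_force: [4.1, -3.5, 1.6]
gripper_width: 0.122
```

Request:
play_rows:
  increments:
    - {"offset": [0,0,0.7],"twist": 0,"grip": 0}
    - {"offset": [0,0,1],"twist": 0,"grip": 0}
    - {"offset": [0,0,1],"twist": 0,"grip": 0}

```text
time: 12.48
tool_pos: [0.5911, 0.1358, 0.341]
tool_rot: [0.0, 0.361, 0.933, -0.0]
contact_force: [4.2, -3.3, -0.3]
gripper_width: 0.129
```

Request:
play_rows:
  increments:
    - {"offset": [0,0,0.7],"twist": 0,"grip": 0}
    - {"offset": [0,0,1],"twist": 0,"grip": 0}
    - {"offset": [0,0,1],"twist": 0,"grip": 0}

```text
time: 12.73
tool_pos: [0.5911, 0.1358, 0.3399]
tool_rot: [0.0, 0.361, 0.933, -0.0]
contact_force: [4.7, -2.5, 0.7]
gripper_width: 0.128
```

Request:
play_rows:
  increments:
    - {"offset": [0,0,0.7],"twist": 0,"grip": 0}
    - {"offset": [0,0,1],"twist": 0,"grip": 0}
    - {"offset": [0,0,1],"twist": 0,"grip": 0}

```text
time: 12.98
tool_pos: [0.5911, 0.1358, 0.3399]
tool_rot: [0.0, 0.361, 0.933, -0.0]
contact_force: [1.4, -4.1, 4.5]
gripper_width: 0.128
```

Request:
play_rows:
  increments:
    - {"offset": [0,0,0.5],"twist": 0,"grip": 0}
    - {"offset": [0,0,0.8],"twist": 0,"grip": 0}
    - {"offset": [0,0,0.8],"twist": 0,"grip": 0}
    - {"offset": [0,0,0.8],"twist": 0,"grip": 0}

```text
time: 13.32
tool_pos: [0.5911, 0.1358, 0.3398]
tool_rot: [0.0, 0.361, 0.933, -0.0]
contact_force: [0.4, -4.2, 8.5]
gripper_width: 0.132
```

```bash
python3 - <<'E'
from h import *
s,p,r=pose();print(p,s["contact_force"],s["joint_pos"])
cal=manip.get_calibration("wrist")
im=manip.grab_frame("wrist");cv2.imwrite("pics/wrist6.png",im)
for n in ["pin","grip"]:
    for d in manip.tip_of(n,"wrist")[:1]:
        print(n,d["p"],w("wrist",d["xyz"],cal).round(4))
im2=manip.grab_frame("scene");cv2.imwrite("pics/scene6.png",im2)
for n in ["pin","ring_bar","grip"]:
    for d in manip.tip_of(n,"scene")[:1]: print(n,round(d["p"],2),w("scene",d["xyz"]).round(4))
b=cv2.resize(im[180:340,260:390],(480,590),interpolation=cv2.INTER_CUBIC)
cv2.imwrite("pics/c6.png",b)
E
```

```text
[0.59114588 0.13583916 0.33982077] [ 0.39297386 -4.24803722  8.48802124] [ 1.03329165e-01  5.69552352e-02  1.71873048e+00 -5.71291425e-04
  1.36534646e+00 -7.28536400e-01]
pin 0.81 [0.5944 0.1351 0.15  ]
pin 0.6 [0.5899 0.1375 0.1507]
ring_bar 0.61 [0.632  0.0944 0.1581]
grip 0.64 [0.5952 0.1356 0.1804]
```

View pics/c6.png

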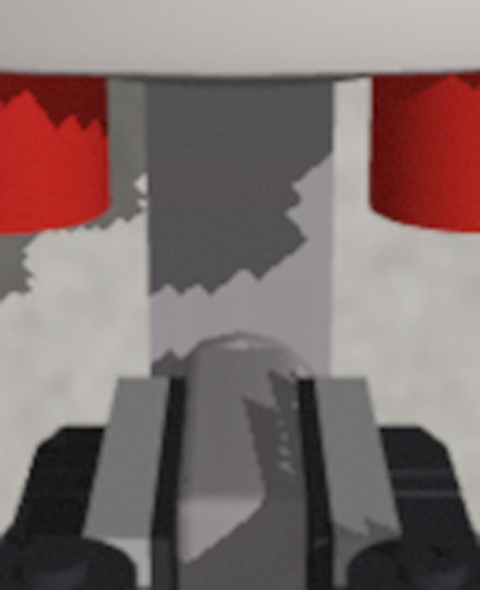

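The pin is home: it stalled at z 0.3398 with 8.5 N, and the network puts the collar at z 0.150 on the spindle with no gap. The red caps are clear. Now I'll release, lift, and set up to push with the outside of one wide-open finger beside the spindle. The tool can't be tilted here, and this keeps the gripper body out past the free end.

Request:
play_rows:
  increments:
    - {"offset": [0,0,0],"twist": 0,"grip": 0.25}
    - {"offset": [0,0,0],"twist": 0,"grip": 0.45}
    - {"offset": [0,0,0],"twist": 0,"grip": 0.45}
    - {"offset": [0,0,-3],"twist": 0,"grip": 0.45}
    - {"offset": [0,0,-15],"twist": 0,"grip": 0.45}

```text
time: 14.08
tool_pos: [0.59, 0.1362, 0.3505]
tool_rot: [-0.003, 0.361, 0.933, -0.001]
contact_force: [0.1, 0.3, 0.5]
gripper_width: 0.452
```

Request:
play_rows:
  increments:
    - {"offset": [0,0,-20],"twist": 0,"grip": 0.45}
    - {"offset": [0,0,-45],"twist": 0,"grip": 0.45}
    - {"offset": [0,0,-55],"twist": 0,"grip": 0.45}

```text
time: 14.33
tool_pos: [0.5915, 0.1362, 0.413]
tool_rot: [0.002, 0.361, 0.933, 0.001]
contact_force: [0.9, -0.0, 0.5]
gripper_width: 0.451
```

Request:
play_rows:
  increments:
    - {"offset": [-22,-6,0],"twist": 0.11,"grip": 0.7}
    - {"offset": [-44,-12,0],"twist": 0.22,"grip": 1}
    - {"offset": [-66,-18,0],"twist": 0.33,"grip": 1}
    - {"offset": [-88,-23,0],"twist": 0.44,"grip": 1}
    - {"offset": [-109.7,-28.7,0],"twist": 0.55,"grip": 1}

```text
time: 14.75
tool_pos: [0.6533, 0.0401, 0.4087]
tool_rot: [-0.0, 0.603, 0.798, 0.0]
contact_force: [-0.0, 0.3, -0.3]
gripper_width: 1.0
```

Request:
play_rows:
  increments:
    - {"offset": [0,0,0],"twist": 0.12,"grip": 1}
    - {"offset": [0,0,0],"twist": 0.24,"grip": 1}
    - {"offset": [0,0,0],"twist": 0.36,"grip": 1}
    - {"offset": [0,0,0],"twist": 0.48,"grip": 1}
    - {"offset": [0,0,0],"twist": 0.6,"grip": 1}

```text
time: 15.17
tool_pos: [0.6528, 0.0408, 0.4086]
tool_rot: [-0.0, 0.812, 0.584, 0.0]
contact_force: [-0.5, -0.7, 0.1]
gripper_width: 1.003
```

Request:
play_rows:
  increments:
    - {"offset": [0,0,0],"twist": 0.12,"grip": 1}
    - {"offset": [0,0,0],"twist": 0.24,"grip": 1}
    - {"offset": [0,0,0],"twist": 0.36,"grip": 1}
    - {"offset": [0,0,0],"twist": 0.48,"grip": 1}
    - {"offset": [0,0,0],"twist": 0.52,"grip": 1}

```text
time: 15.58
tool_pos: [0.6528, 0.041, 0.4086]
tool_rot: [-0.0, 0.934, 0.356, 0.0]
contact_force: [0.2, -0.3, -0.4]
gripper_width: 0.999
```

```bash
cat >> h.py <<'E'
H=np.array([.5914,.1362,0]);RR=np.array([[-.739,-.674,0],[.674,-.739,0],[0,0,1]])  # rotator axes as columns, origin at pin
def rot(P): return (RR.T@(np.array(P)-H)*1000).round(1)
E
python3 - <<'E'
from h import *
for i in range(3): manip.grab_frame("side")
s,p,r=pose();print(s["time"],p,"rot",rot(p),"toolx,y",(RR.T@r.as_matrix()).round(3)[:,:2].T.tolist(),s["contact_force"],s["gripper_width"],np.round(s["joint_pos"],2))
for c in ["scene","wrist"]:
    cal=manip.get_calibration(c); im=manip.grab_frame(c);cv2.imwrite(f"pics/{c}7.png",im)
    for n in ["pin","ring_bar","grip"]:
        for d in manip.tip_of(n,c)[:1]: print(c,n,round(d["p"],2),rot(w(c,d["xyz"],cal)))
a=cv2.resize(cv2.imread("pics/scene7.png")[100:250,370:520],(360,360),interpolation=cv2.INTER_CUBIC)
b=cv2.resize(cv2.imread("pics/wrist7.png"),(480,360))[:,:440]
cv2.imwrite("pics/c7.png",np.hstack([a,b]))
E
```

```text
15.7333 [0.65278471 0.04094528 0.40856643] rot [-109.6   29.   408.6] toolx,y [[-0.097, -0.995, 0.0], [-0.995, 0.097, -0.0]] [-0.15285262 -0.75841339  0.23851401] 0.9971487812079761 [-0.05  0.12  1.54  0.    1.49  0.79]
scene pin 0.62 [  1.9   4.9 145.1]
scene ring_bar 0.49 [-58.2  -0.3 157.1]
wrist pin 0.94 [ -0.9  -0.9 153.8]
wrist ring_bar 0.88 [-58.4  -0.  152.8]
wrist grip 0.82 [ -0.8  -4.6 185.3]
```

View pics/c7.png

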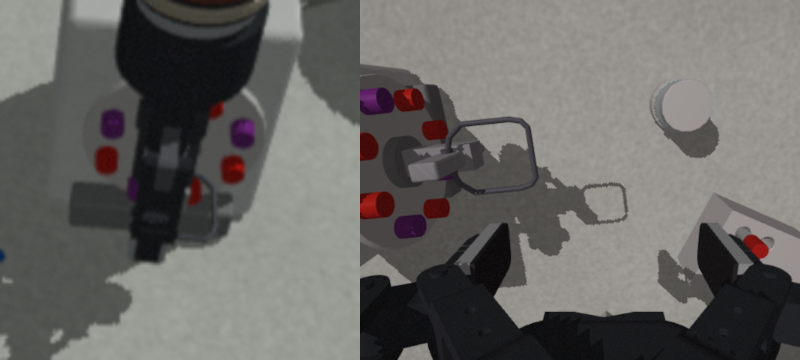

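Scene half: pin and ring are in place. In the wrist half the tab is at (435,165), the ring runs from (450,120) to (535,190), and the pushing finger is on the left at (470,265). I'll check the caps against the finger linkage before going down.

```bash
python3 - <<'E'
from h import *
cal=manip.get_calibration("wrist")
for u,v in [(112,173),(116,276),(85,135),(85,300)]:   # cap front ends in wrist7
    print((u,v),[(z,rot(ray("wrist",u,v,z,cal)).tolist()[:2]) for z in (.10,.14,.168,.19)])
# outermost linkage in wrist7 and tip; pixel of model points of pushing finger
s,p,r=pose()
for y,z in [(-42.5,160),(-57,160),(-57,120),(-70,110),(-57,90),(-70,90)]:
    print((y,z),[np.round(proj("wrist",p+r.apply(np.array([x,y,z])/1000)),0).tolist() for x in (-11,11)])
cv2.imwrite("pics/f7.png",cv2.imread("pics/wrist7.png")[260:480,:360])
im=cv2.imread("pics/wrist7.png");g=im.max(2)
for v in range(300,480,20): 
    d=np.where(g[v,:260]<45)[0]; print(v,d.min() if len(d) else None,d.max() if len(d) else None)
E
```

```text
(112, 173) [(0.1, [26.8, -18.5]), (0.14, [6.2, -21.1]), (0.168, [-8.3, -22.9]), (0.19, [-19.7, -24.4])]
(116, 276) [(0.1, [40.8, 53.0]), (0.14, [18.1, 40.1]), (0.168, [2.2, 31.0]), (0.19, [-10.3, 23.9])]
(85, 135) [(0.1, [38.6, -44.3]), (0.14, [16.2, -43.2]), (0.168, [0.5, -42.4]), (0.19, [-11.8, -41.8])]
(85, 300) [(0.1, [67.1, 68.8]), (0.14, [40.6, 53.6]), (0.168, [22.1, 43.0]), (0.19, [7.5, 34.6])]
(-42.5, 160) [[201.0, 353.0], [196.0, 294.0]]
(-57, 160) [[159.0, 353.0], [152.0, 294.0]]
(-57, 120) [[99.0, 437.0], [86.0, 360.0]]
(-70, 110) [[19.0, 468.0], [0.0, 385.0]]
(-57, 90) [[13.0, 555.0], [-12.0, 456.0]]
(-70, 90) [[-57.0, 555.0], [-88.0, 457.0]]
300 71 196
320 143 199
340 124 200
360 87 196
380 0 186
400 0 179
420 0 259
440 0 259
460 0 259
```

Caps begin around x +26 mm, so there's room. The linkage bulges out about 45 mm above the tips, so I'll keep the tips at about 110 mm height and push the ring's side wire there. First down onto the bar and along its arc.

Request:
play_rows:
  increments:
    - {"offset": [0,0,30],"twist": 0,"grip": 1}
    - {"offset": [0,0,60],"twist": 0,"grip": 1}
    - {"offset": [0,0,78],"twist": 0,"grip": 1}
    - {"offset": [0,0,78],"twist": 0,"grip": 1}

```text
time: 16.47
tool_pos: [0.6511, 0.0409, 0.3243]
tool_rot: [-0.002, 0.934, 0.358, -0.005]
contact_force: [-0.8, 0.4, -0.7]
gripper_width: 1.002
```

Request:
play_rows:
  increments:
    - {"offset": [0,0,7],"twist": 0,"grip": 1}
    - {"offset": [0,0,14],"twist": 0,"grip": 1}
    - {"offset": [0,-1.5,22],"twist": 0,"grip": 1}
    - {"offset": [-0.3,-3,31],"twist": 0,"grip": 1}

```text
time: 16.8
tool_pos: [0.6514, 0.0426, 0.301]
tool_rot: [0.001, 0.934, 0.358, 0.002]
contact_force: [0.9, -0.4, -0.0]
gripper_width: 1.001
```

```bash
cat > look.py <<'E'
from h import *
s,p,r=pose();print(s["time"],"rot",rot(p),"F rot",(RR.T@np.array(s["contact_force"])).round(1),s["gripper_width"])
for c in ["wrist","scene","side"]:
    cal=manip.get_calibration(c); cv2.imwrite(f"pics/{c}_{s['time']:.2f}.png",manip.grab_frame(c))
    for n in ["ring_bar","pin"]:
        for d in manip.tip_of(n,c)[:1]: print(c,n,round(d["p"],2),rot(w(c,d["xyz"],cal)))
E
python3 look.py
```

```text
16.8 rot [-107.4   28.7  301. ] F rot [-0.9 -0.3 -0. ] 1.0014312309944848
wrist ring_bar 0.72 [-56.6   1.  135.2]
scene ring_bar 0.51 [-57.3   2.9 136. ]
side ring_bar 0.37 [-55.4   1.2 138.7]
```

The bar follows, at x -56.5 and z 136. Continuing along the arc.

Request:
play_rows:
  increments:
    - {"offset": [-0.3,-3,8],"twist": 0,"grip": 1}
    - {"offset": [-0.7,-7,16],"twist": 0,"grip": 1}
    - {"offset": [-1.2,-12,23],"twist": 0,"grip": 1}
    - {"offset": [-1.7,-17,29],"twist": 0,"grip": 1}
    - {"offset": [-2,-20,31],"twist": 0,"grip": 1}

```text
time: 17.67
tool_pos: [0.6345, 0.057, 0.2662]
tool_rot: [-0.001, 0.934, 0.358, -0.001]
contact_force: [0.4, -0.1, 0.1]
gripper_width: 1.001
```

```bash
python3 look.py
```

```text
17.6667 rot [-85.2  29.4 266.2] F rot [-0.4 -0.2  0.1] 1.0014237944064919
wrist ring_bar 0.95 [-29.2   0.6 104.9]
scene ring_bar 0.68 [-254.2  133.5    7.6]
scene pin 0.27 [ 53.6 170.3   1. ]
```

Request:
play_rows:
  increments:
    - {"offset": [-0.5,-5,0],"twist": 0,"grip": 1}
    - {"offset": [-1,-10,0],"twist": 0,"grip": 1}
    - {"offset": [-1.5,-15,0],"twist": 0,"grip": 1}
    - {"offset": [-1.8,-18,0],"twist": 0,"grip": 1}
    - {"offset": [-1.8,-18,0],"twist": 0,"grip": 1}

```text
time: 18.53
tool_pos: [0.6217, 0.0693, 0.2683]
tool_rot: [-0.0, 0.934, 0.359, -0.0]
contact_force: [-0.5, 0.1, 0.4]
gripper_width: 1.001
```

```bash
python3 look.py
```

```text
18.5333 rot [-67.5  29.1 268.3] F rot [0.4 0.3 0.4] 1.0014802404365257
wrist ring_bar 0.88 [-15.1   1.8  97.4]
scene ring_bar 0.47 [-16.4   3.9 103.1]
```

Request:
play_rows:
  increments:
    - {"offset": [-0.3,-3,0],"twist": 0,"grip": 1}
    - {"offset": [-0.6,-6,0],"twist": 0,"grip": 1}
    - {"offset": [-0.8,-8,0],"twist": 0,"grip": 1}
    - {"offset": [-0.8,-8,0],"twist": 0,"grip": 1}

```text
time: 19.32
tool_pos: [0.616, 0.0744, 0.2683]
tool_rot: [-0.0, 0.934, 0.358, -0.0]
contact_force: [-0.0, 0.5, -0.2]
gripper_width: 1.0
```

Request:
play_rows:
  increments:
    - {"offset": [-0.1,-1,0],"twist": 0,"grip": 1}
    - {"offset": [-0.2,-2,0],"twist": 0,"grip": 1}
    - {"offset": [-0.2,-2,0],"twist": 0,"grip": 1}

```text
time: 19.57
tool_pos: [0.6148, 0.0754, 0.2684]
tool_rot: [0.0, 0.934, 0.358, -0.0]
contact_force: [1.0, -0.8, -0.9]
gripper_width: 0.996
```

```bash
python3 look.py
```

```text
19.5667 rot [-58.3  29.1 268.4] F rot [-1.2 -0.1 -0.9] 0.9963230482707246
wrist ring_bar 0.78 [-3.6  0.2 95.1]
wrist pin 0.71 [ -1.8  -1.5 150.8]
scene ring_bar 0.59 [-1.   4.1 97.7]
scene pin 0.41 [ -1.7   2.4 148.9]
```

Request:
play_rows:
  increments:
    - {"offset": [-0.1,-0.8,0],"twist": 0,"grip": 1}
    - {"offset": [-0.1,-1.5,0],"twist": 0,"grip": 1}
    - {"offset": [-0.1,-1.5,0],"twist": 0,"grip": 1}

```text
time: 20.27
tool_pos: [0.6137, 0.0765, 0.2684]
tool_rot: [0.0, 0.934, 0.358, -0.0]
contact_force: [1.4, -0.5, 0.1]
gripper_width: 1.002
```

Request:
play_rows:
  increments:
    - {"offset": [-0.1,-0.8,0],"twist": 0,"grip": 1}
    - {"offset": [-0.1,-1.5,0],"twist": 0,"grip": 1}
    - {"offset": [-0.1,-1.5,0],"twist": 0,"grip": 1}

```text
time: 20.52
tool_pos: [0.6126, 0.0776, 0.2684]
tool_rot: [-0.0, 0.934, 0.358, -0.0]
contact_force: [1.0, -0.5, -1.0]
gripper_width: 1.002
```

Request:
play_rows:
  increments:
    - {"offset": [-0.1,-0.8,0],"twist": 0,"grip": 1}
    - {"offset": [-0.1,-1.5,0],"twist": 0,"grip": 1}
    - {"offset": [-0.1,-1.5,0],"twist": 0,"grip": 1}

```text
time: 20.77
tool_pos: [0.6116, 0.0786, 0.2684]
tool_rot: [-0.0, 0.934, 0.358, -0.0]
contact_force: [-0.2, -1.4, -1.1]
gripper_width: 1.0
```

```bash
python3 look.py
```

```text
20.7667 rot [-53.7  29.  268.4] F rot [-0.9  1.2 -1.1] 0.9996288038421469
wrist ring_bar 0.95 [-2.   0.6 94.6]
wrist pin 0.63 [  1.   -1.3 150.4]
scene ring_bar 0.51 [-4.1  1.8 96.6]
scene pin 0.62 [  1.  -1. 150.]
```

Request:
play_rows:
  increments:
    - {"offset": [-0.1,-0.8,0],"twist": 0,"grip": 1}
    - {"offset": [-0.1,-1.5,0],"twist": 0,"grip": 1}
    - {"offset": [-0.1,-1.5,0],"twist": 0,"grip": 1}

```text
time: 21.47
tool_pos: [0.6106, 0.0797, 0.2685]
tool_rot: [-0.0, 0.934, 0.358, 0.0]
contact_force: [1.0, 0.0, -0.5]
gripper_width: 1.0
```

Request:
play_rows:
  increments:
    - {"offset": [-0.1,-0.7,0],"twist": 0,"grip": 1}
    - {"offset": [-0.1,-1,0],"twist": 0,"grip": 1}
    - {"offset": [-0.1,-1,0],"twist": 0,"grip": 1}

```text
time: 21.72
tool_pos: [0.6099, 0.0803, 0.2685]
tool_rot: [0.0, 0.934, 0.358, 0.0]
contact_force: [0.4, 0.0, 0.1]
gripper_width: 1.002
```

```bash
python3 look.py
```

```text
21.7167 rot [-51.3  28.9 268.5] F rot [-0.3 -0.3  0.1] 1.0020351232668543
wrist ring_bar 0.78 [ 2.2  1.6 96.5]
wrist pin 0.67 [ -0.6  -3.8 152.3]
scene ring_bar 0.57 [-2.5  5.5 98.2]
scene pin 0.59 [ -0.3   5.  151.2]
```

```bash
python3 - <<'E'
from h import *
import glob
s,p,r=pose()
f=sorted(glob.glob("pics/wrist_2*.png"))[-1];im=cv2.imread(f)
def c(y,x,z): return np.round(proj("wrist",H+RR@np.array([x,y,z])/1000),1)
print(f,"pin tip",c(0,0,98),"collar",c(0,0,150),"bar@0",c(-18,0,98),"bar@5",c(-18,5,98),"bar@-5",c(-18,-5,98),c(0,-60,158))
u,v=c(0,0,125).astype(int)
x0=max(0,u-70);y0=max(0,v-75)
a=im[y0:y0+150,x0:x0+140];print(x0,y0,a.shape)
a=cv2.resize(a,None,fx=3.9,fy=3.9,interpolation=cv2.INTER_CUBIC)
cv2.imwrite("pics/c9.png",a)
E
```

```text
pics/wrist_21.72.png pin tip [169.  248.3] collar [ 86.9 314.4] bar@0 [158.6 197.5] bar@5 [144. 199.] bar@-5 [173.2 196.1] [350.7 305.1]
65 200 (150, 140, 3)
```

View pics/c9.png

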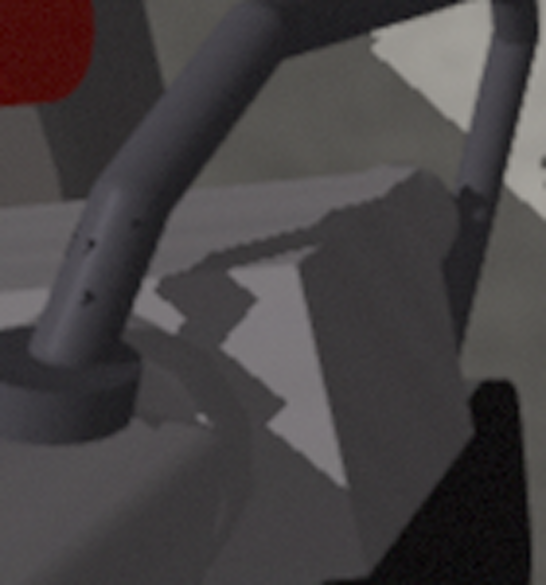

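```bash
python3 - <<'E'
from h import *
s,p,r=pose();print(s["time"])
def c(x,y,z):
    q=np.array(proj("wrist",H+RR@np.array([x,y,z])/1000)); return ((q-[65,200])*3.9).round(0)
for y in(-10,10):
  for z in (130,150): print("spindle end",y,z,c(-14,y,z))
print("boss",c(0,-9,158),"pin tip",c(0,0,98),"tab top corners",c(-9,-6,192),c(-9,6,192))
import itertools
# bar fit: predicted crop px of bar ends for theta
for th in (1.35,1.4,1.45,1.5,1.55,1.6,1.65):
    P=lambda L,y:c(-L*np.cos(th),y,158-L*np.sin(th))
    print(th,"corner",P(52,-25),"bar-18",P(60,-18),"bar0",P(60,0),"side",P(20,-25),"bar+10",P(60,10))
# straight pin silhouette: finger model
for rr in (42.5,48,57,70):
    print(rr,[(z,c_) for z in (160,140,120,110) for c_ in [np.round(proj("wrist",p+r.apply(np.array([11,-rr,z])/1000))).tolist()]])
E
```

```text
22.1667
spindle end -10 130 [410. 166.]
spindle end -10 150 [284. 263.]
spindle end 10 130 [464. 432.]
spindle end 10 150 [356. 577.]
boss [-41. 357.] pin tip [406. 188.] tab top corners [-399.  825.] [-286. 1121.]
1.35 corner [443. -90.] bar-18 [510. -22.] bar0 [546. 179.] side [158. -15.] bar+10 [565. 285.]
1.4 corner [414. -87.] bar-18 [478. -20.] bar0 [515. 180.] side [144. -14.] bar+10 [535. 286.]
1.45 corner [384. -85.] bar-18 [446. -17.] bar0 [484. 182.] side [130. -13.] bar+10 [504. 287.]
1.5 corner [354. -82.] bar-18 [413. -14.] bar0 [452. 184.] side [115. -11.] bar+10 [473. 289.]
1.55 corner [322. -79.] bar-18 [379. -11.] bar0 [419. 187.] side [ 99. -10.] bar+10 [441. 292.]
1.6 corner [291. -76.] bar-18 [345.  -8.] bar0 [386. 190.] side [83. -8.] bar+10 [408. 295.]
1.65 corner [258. -73.] bar-18 [310.  -4.] bar0 [353. 194.] side [67. -6.] bar+10 [375. 299.]
42.5 [(160, [196.0, 294.0]), (140, [175.0, 322.0]), (120, [146.0, 360.0]), (110, [127.0, 385.0])]
48 [(160, [179.0, 294.0]), (140, [156.0, 322.0]), (120, [123.0, 360.0]), (110, [102.0, 385.0])]
57 [(160, [152.0, 294.0]), (140, [124.0, 322.0]), (120, [86.0, 360.0]), (110, [60.0, 385.0])]
70 [(160, [113.0, 294.0]), (140, [79.0, 322.0]), (120, [32.0, 360.0]), (110, [0.0, 385.0])]
```

The picture shows the bar at crop (515,20) to (460,340). Its far side is about 10 mm further in than its near side, so the one-sided push has turned the pin in its hole by roughly 0.3 rad. I'll back off, square the pin by regripping its tab, then push with both fingers symmetrically, keeping the gripper body above the tab.

Request:
play_rows:
  increments:
    - {"offset": [0,14,0],"twist": 0,"grip": 1}
    - {"offset": [0,28,0],"twist": 0,"grip": 1}
    - {"offset": [0,42,0],"twist": 0,"grip": 1}
    - {"offset": [0,56,0],"twist": 0,"grip": 1}
    - {"offset": [0,70,0],"twist": 0,"grip": 1}

```text
time: 22.58
tool_pos: [0.6579, 0.0266, 0.2683]
tool_rot: [0.0, 0.934, 0.358, -0.0]
contact_force: [0.2, -0.2, -0.3]
gripper_width: 0.996
```

Request:
play_rows:
  increments:
    - {"offset": [0,0,-30],"twist": 0,"grip": 0.8}
    - {"offset": [0,0,-65],"twist": 0.12,"grip": 0.5}
    - {"offset": [0,0,-100],"twist": 0.24,"grip": 0.5}
    - {"offset": [0,0,-132],"twist": 0.36,"grip": 0.5}
    - {"offset": [0,0,-132],"twist": 0.48,"grip": 0.5}

```text
time: 23.0
tool_pos: [0.6588, 0.027, 0.4104]
tool_rot: [0.001, 0.992, 0.123, 0.007]
contact_force: [0.9, -0.3, 0.5]
gripper_width: 0.497
```

Request:
play_rows:
  increments:
    - {"offset": [0,0,0],"twist": 0.12,"grip": 0.5}
    - {"offset": [0,0,0],"twist": 0.24,"grip": 0.5}
    - {"offset": [0,0,0],"twist": 0.36,"grip": 0.5}
    - {"offset": [0,0,0],"twist": 0.48,"grip": 0.5}
    - {"offset": [0,0,0],"twist": 0.6,"grip": 0.5}

```text
time: 23.42
tool_pos: [0.6574, 0.0271, 0.4004]
tool_rot: [0.0, 0.984, -0.176, -0.0]
contact_force: [0.2, -0.2, -0.3]
gripper_width: 0.499
```

Request:
play_rows:
  increments:
    - {"offset": [0,0,0],"twist": 0.12,"grip": 0.5}
    - {"offset": [0,0,0],"twist": 0.24,"grip": 0.5}
    - {"offset": [0,0,0],"twist": 0.36,"grip": 0.5}
    - {"offset": [0,0,0],"twist": 0.393,"grip": 0.5}
    - {"offset": [0,0,0],"twist": 0.393,"grip": 0.5}

```text
time: 23.83
tool_pos: [0.6573, 0.0272, 0.4003]
tool_rot: [0.0, 0.932, -0.362, -0.0]
contact_force: [0.3, 0.9, -0.7]
gripper_width: 0.497
```

```bash
cat >> look.py <<'E'
print("tool axes in rot",(RR.T@r.as_matrix()).round(3)[:,:2].T.tolist(),"j6",round(s["joint_pos"][5],2))
E
sed -i 's/"ring_bar","pin"/"ring_bar","pin","grip"/' look.py; python3 look.py
```

```text
23.8333 rot [-122.2   36.1  400.3] F rot [ 0.4 -0.9 -0.7] 0.49714109668123335
wrist ring_bar 0.82 [-44.4  18.9 123. ]
wrist pin 0.59 [-43.7  17.8 121.2]
scene ring_bar 0.64 [-48.8  20.2 127.6]
scene pin 0.77 [  1.3   1.7 149.1]
scene grip 0.72 [ -3.6  -3.3 180. ]
side ring_bar 0.54 [ -0.6  -1.7 183.7]
side grip 0.74 [ -3.4  -1.7 183.1]
tool axes in rot [[-1.0, 0.002, -0.0], [0.002, 1.0, 0.0]] j6 2.24
```

The ring has swung part way back, with its bar at (-46,19.5,125), so the pin is yawed about 0.4 rad. I'll grip the tab at that angle and gently turn it straight.

Request:
play_rows:
  increments:
    - {"offset": [-25,-7,0],"twist": 0.08,"grip": 0.4}
    - {"offset": [-50,-14,0],"twist": 0.16,"grip": 0.4}
    - {"offset": [-75,-21,0],"twist": 0.24,"grip": 0.4}
    - {"offset": [-100,-29,0],"twist": 0.32,"grip": 0.4}
    - {"offset": [-122,-36,0],"twist": 0.4,"grip": 0.4}

```text
time: 24.85
tool_pos: [0.59, 0.1382, 0.4005]
tool_rot: [-0.0, 0.841, -0.541, -0.0]
contact_force: [0.7, 1.0, 0.1]
gripper_width: 0.397
```

Request:
play_rows:
  increments:
    - {"offset": [0,0,15],"twist": 0,"grip": 0.4}
    - {"offset": [0,0,35],"twist": 0,"grip": 0.4}
    - {"offset": [0,0,52],"twist": 0,"grip": 0.4}
    - {"offset": [0,0,57],"twist": 0,"grip": 0.4}
    - {"offset": [0,0,57],"twist": 0,"grip": 0.4}

```text
time: 25.27
tool_pos: [0.5902, 0.137, 0.3413]
tool_rot: [0.001, 0.842, -0.54, -0.002]
contact_force: [0.2, 0.0, -0.7]
gripper_width: 0.4
```

```bash
python3 look.py
```

```text
25.2667 rot [1.400e+00 2.000e-01 3.413e+02] F rot [-0.2 -0.2 -0.7] 0.40008122512232974
wrist ring_bar 0.84 [-51.3  20.8 139.1]
wrist pin 0.84 [ -3.1  -2.  152. ]
wrist grip 0.83 [  1.   -3.2 182.2]
scene ring_bar 0.48 [-51.7  25.1 145.2]
scene pin 0.74 [ -2.6   1.5 152.5]
scene grip 0.76 [-1.600e+00 -1.000e-01  1.822e+02]
side ring_bar 0.6 [-53.6  22.4 144.8]
side grip 0.56 [1.000e-01 2.300e+00 1.864e+02]
tool axes in rot [[-0.921, 0.39, -0.001], [0.39, 0.921, 0.004]] j6 2.82
```

Request:
play_rows:
  increments:
    - {"offset": [1,0,0],"twist": 0,"grip": 0.2}
    - {"offset": [1,0,0],"twist": 0,"grip": 0}
    - {"offset": [1,0,0],"twist": 0,"grip": 0}
    - {"offset": [1,0,0],"twist": 0,"grip": 0}
    - {"offset": [1,0,0],"twist": 0,"grip": 0}

```text
time: 26.28
tool_pos: [0.5913, 0.1361, 0.3434]
tool_rot: [0.0, 0.842, -0.54, 0.0]
contact_force: [-0.1, -0.7, 0.6]
gripper_width: 0.123
```

Request:
play_rows:
  increments:
    - {"offset": [0,0,0],"twist": 0,"grip": 0}
    - {"offset": [0,0,0],"twist": -0.08,"grip": 0}
    - {"offset": [0,0,0],"twist": -0.16,"grip": 0}
    - {"offset": [0,0,0],"twist": -0.24,"grip": 0}

```text
time: 26.62
tool_pos: [0.5913, 0.1361, 0.3434]
tool_rot: [0.0, 0.901, -0.433, -0.0]
contact_force: [0.3, -0.3, 0.7]
gripper_width: 0.122
```

Request:
play_rows:
  increments:
    - {"offset": [0,0,0],"twist": -0.08,"grip": 0}
    - {"offset": [0,0,0],"twist": -0.16,"grip": 0}
    - {"offset": [0,0,0],"twist": -0.16,"grip": 0}
    - {"offset": [0,0,0],"twist": -0.16,"grip": 0}

```text
time: 26.95
tool_pos: [0.5912, 0.1361, 0.3434]
tool_rot: [0.0, 0.932, -0.363, -0.0]
contact_force: [-1.2, -1.0, 1.0]
gripper_width: 0.13
```

```bash
python3 look.py
```

```text
26.95 rot [1.000e-01 2.000e-01 3.434e+02] F rot [0.2 1.5 1. ] 0.1304042568695313
wrist ring_bar 0.79 [-58.8  -1.3 149.2]
wrist pin 0.86 [  0.9  -1.6 150.7]
wrist grip 0.68 [ -0.6  -2.9 185.9]
scene ring_bar 0.57 [-59.1   3.9 151.7]
scene pin 0.76 [-1.0e-01  2.0e+00  1.5e+02]
scene grip 0.64 [ -5.5   0.4 182.1]
side grip 0.59 [ -1.1   0.4 186.6]
tool axes in rot [[-1.0, 0.003, -0.0], [0.003, 1.0, 0.0]] j6 2.42
```

The pin is square again. Now a light press to confirm the collar is home, then release and lift.

Request:
play_rows:
  increments:
    - {"offset": [0,0,1],"twist": 0,"grip": 0}
    - {"offset": [0,0,1.5],"twist": 0,"grip": 0}
    - {"offset": [0,0,1.5],"twist": 0,"grip": 0}

```text
time: 27.8
tool_pos: [0.5913, 0.1361, 0.3434]
tool_rot: [0.0, 0.932, -0.362, -0.0]
contact_force: [-4.1, -1.3, 7.2]
gripper_width: 0.121
```

Request:
play_rows:
  increments:
    - {"offset": [0,0,0.5],"twist": 0,"grip": 0}
    - {"offset": [0,0,1],"twist": 0,"grip": 0}
    - {"offset": [0,0,1],"twist": 0,"grip": 0}

```text
time: 28.05
tool_pos: [0.5913, 0.1362, 0.3433]
tool_rot: [0.0, 0.932, -0.362, 0.0]
contact_force: [-6.8, -1.3, 11.5]
gripper_width: 0.126
```

The collar is home: no motion under 11 N. Release, lift, and come down on the ring with both fingers.

Request:
play_rows:
  increments:
    - {"offset": [0,0,0],"twist": 0,"grip": 0.2}
    - {"offset": [0,0,0],"twist": 0,"grip": 0.35}
    - {"offset": [0,0,0],"twist": 0,"grip": 0.35}
    - {"offset": [0,0,-10],"twist": 0,"grip": 0.35}
    - {"offset": [0,0,-35],"twist": 0,"grip": 0.35}

```text
time: 28.47
tool_pos: [0.5902, 0.1361, 0.3717]
tool_rot: [0.002, 0.932, -0.362, -0.004]
contact_force: [-0.6, 0.2, 0.5]
gripper_width: 0.352
```

Request:
play_rows:
  increments:
    - {"offset": [0,0,-25],"twist": 0,"grip": 0.35}
    - {"offset": [20,0,-25],"twist": 0,"grip": 0.53}
    - {"offset": [45,0,-25],"twist": 0,"grip": 0.53}
    - {"offset": [56,0,-20],"twist": 0,"grip": 0.53}
    - {"offset": [56,0,0],"twist": 0,"grip": 0.53}

```text
time: 28.88
tool_pos: [0.6349, 0.0969, 0.3798]
tool_rot: [-0.001, 0.932, -0.363, 0.004]
contact_force: [-0.7, 0.5, -0.3]
gripper_width: 0.528
```

Request:
play_rows:
  increments:
    - {"offset": [0,0,15],"twist": 0,"grip": 0.53}
    - {"offset": [0,0,30],"twist": 0,"grip": 0.53}
    - {"offset": [0,0,38],"twist": 0,"grip": 0.53}
    - {"offset": [0,0,40],"twist": 0,"grip": 0.53}
    - {"offset": [0,0,40],"twist": 0,"grip": 0.53}

```text
time: 29.3
tool_pos: [0.6321, 0.0987, 0.3345]
tool_rot: [0.0, 0.932, -0.361, -0.001]
contact_force: [1.1, 0.1, 0.5]
gripper_width: 0.529
```

```bash
python3 look.py
```

```text
29.3 rot [-5.540e+01  2.000e-01  3.345e+02] F rot [-0.7 -0.8  0.5] 0.528932522060134
wrist ring_bar 0.64 [-57.9   3.  155.5]
wrist pin 0.89 [  0.   -2.9 152.1]
scene ring_bar 0.47 [-61.   -0.5 157.9]
scene pin 0.69 [  1.2   3.9 148.2]
scene grip 0.73 [ -3.7  -2.7 183.1]
side ring_bar 0.49 [-59.7   0.9 158.4]
side pin 0.3 [ 57.1 169.   -5.5]
side grip 0.61 [ -2.6  -1.2 185.1]
tool axes in rot [[-1.0, 0.0, -0.002], [0.0, 1.0, 0.002]] j6 2.35
```

Request:
play_rows:
  increments:
    - {"offset": [0,0,9],"twist": 0,"grip": 0.53}
    - {"offset": [-1.5,0,18],"twist": 0,"grip": 0.53}
    - {"offset": [-4,0,27],"twist": 0,"grip": 0.53}
    - {"offset": [-7,0,35],"twist": 0,"grip": 0.53}
    - {"offset": [-9,0,38],"twist": 0,"grip": 0.53}

```text
time: 30.32
tool_pos: [0.625, 0.1048, 0.2952]
tool_rot: [0.001, 0.932, -0.362, -0.002]
contact_force: [-0.6, 0.1, 0.2]
gripper_width: 0.532
```

Request:
play_rows:
  increments:
    - {"offset": [-4,0,0],"twist": 0,"grip": 0.53}
    - {"offset": [-8,0,0],"twist": 0,"grip": 0.53}
    - {"offset": [-12,0,0],"twist": 0,"grip": 0.53}
    - {"offset": [-16,0,0],"twist": 0,"grip": 0.53}
    - {"offset": [-16,0,0],"twist": 0,"grip": 0.53}

```text
time: 30.73
tool_pos: [0.6138, 0.1158, 0.2984]
tool_rot: [-0.0, 0.932, -0.361, 0.0]
contact_force: [0.2, -0.2, -0.6]
gripper_width: 0.53
```

```bash
python3 look.py
```

```text
30.7333 rot [-30.3   0.  298.4] F rot [-0.3  0.1 -0.6] 0.5295821722586236
wrist ring_bar 0.94 [-25.6   0.6 102.8]
wrist pin 0.66 [ -2.8  -1.6 150.7]
scene ring_bar 0.7 [-31.    1.7 104.4]
scene pin 0.49 [ -0.8   2.7 147.5]
scene grip 0.57 [ -3.3   0.7 179.8]
side grip 0.43 [  0.8  -0.7 185.6]
tool axes in rot [[-1.0, 0.0, 0.0], [0.0, 1.0, -0.0]] j6 2.38
```

Request:
play_rows:
  increments:
    - {"offset": [-3,0,0.5],"twist": 0,"grip": 0.53}
    - {"offset": [-6,0,1],"twist": 0,"grip": 0.53}
    - {"offset": [-9,0,1.5],"twist": 0,"grip": 0.53}
    - {"offset": [-11,0,1.5],"twist": 0,"grip": 0.53}
    - {"offset": [-11,0,1.5],"twist": 0,"grip": 0.53}

```text
time: 31.75
tool_pos: [0.6056, 0.123, 0.2961]
tool_rot: [0.0, 0.932, -0.362, -0.0]
contact_force: [0.5, -0.8, -0.1]
gripper_width: 0.529
```

```bash
python3 look.py
```

```text
31.75 rot [-1.930e+01  2.000e-01  2.961e+02] F rot [-0.9  0.3 -0.1] 0.528951405817673
wrist ring_bar 0.84 [-6.7  1.5 98.3]
wrist pin 0.73 [ -1.9  -2.1 150.1]
scene ring_bar 0.58 [-11.5   3.1  98.9]
scene pin 0.7 [ 55.3 169.4  -0.2]
scene grip 0.75 [ -5.9  -1.3 180.9]
side grip 0.41 [ -5.   -1.8 186.8]
tool axes in rot [[-1.0, 0.0, -0.001], [0.0, 1.0, 0.001]] j6 2.39
```

Request:
play_rows:
  increments:
    - {"offset": [-1,0,0],"twist": 0,"grip": 0.53}
    - {"offset": [-2,0,0],"twist": 0,"grip": 0.53}
    - {"offset": [-2,0,0],"twist": 0,"grip": 0.53}

```text
time: 32.6
tool_pos: [0.6045, 0.1241, 0.2963]
tool_rot: [-0.0, 0.932, -0.362, -0.0]
contact_force: [0.4, -1.1, 0.7]
gripper_width: 0.529
```

Request:
play_rows:
  increments:
    - {"offset": [-0.6,0,0],"twist": 0,"grip": 0.53}
    - {"offset": [-1,0,0],"twist": 0,"grip": 0.53}
    - {"offset": [-1,0,0],"twist": 0,"grip": 0.53}

```text
time: 32.85
tool_pos: [0.6038, 0.1248, 0.2964]
tool_rot: [-0.0, 0.932, -0.362, -0.0]
contact_force: [0.2, 0.8, -0.1]
gripper_width: 0.531
```

Request:
play_rows:
  increments:
    - {"offset": [-0.6,0,0],"twist": 0,"grip": 0.53}
    - {"offset": [-1,0,0],"twist": 0,"grip": 0.53}
    - {"offset": [-1,0,0],"twist": 0,"grip": 0.53}

```text
time: 33.1
tool_pos: [0.603, 0.1254, 0.2964]
tool_rot: [-0.0, 0.932, -0.362, -0.0]
contact_force: [0.2, -0.6, -0.4]
gripper_width: 0.528
```

Request:
play_rows:
  increments:
    - {"offset": [-0.6,0,0],"twist": 0,"grip": 0.53}
    - {"offset": [-1,0,0],"twist": 0,"grip": 0.53}
    - {"offset": [-1,0,0],"twist": 0,"grip": 0.53}

```text
time: 33.35
tool_pos: [0.6025, 0.1259, 0.2964]
tool_rot: [0.0, 0.932, -0.362, 0.001]
contact_force: [2.6, -1.9, -2.4]
gripper_width: 0.532
```

Request:
play_rows:
  increments:
    - {"offset": [-0.6,0,0],"twist": 0,"grip": 0.53}
    - {"offset": [-1,0,0],"twist": 0,"grip": 0.53}
    - {"offset": [-1,0,0],"twist": 0,"grip": 0.53}

```text
time: 33.6
tool_pos: [0.602, 0.1263, 0.2965]
tool_rot: [0.0, 0.932, -0.362, 0.001]
contact_force: [4.7, -4.5, -2.9]
gripper_width: 0.527
```

```bash
python3 look.py
```

```text
33.6 rot [-1.450e+01  2.000e-01  2.965e+02] F rot [-6.5  0.2 -2.9] 0.527063452289222
wrist ring_bar 0.77 [-2.6 -0.3 92.9]
wrist pin 0.83 [ -0.7  -0.2 153. ]
scene ring_bar 0.39 [-2.7  2.  98.2]
scene pin 0.66 [-0.5  2.2 96.8]
scene grip 0.77 [ -5.4  -1.6 183.6]
side grip 0.52 [ -2.3  -2.2 184.1]
tool axes in rot [[-1.0, 0.001, 0.002], [0.001, 1.0, -0.0]] j6 2.4
```

The push force is now 6.5 N with the bar at x -2.7, so it's riding on the pin's end. Continuing in small steps.

Request:
play_rows:
  increments:
    - {"offset": [-0.5,0,0],"twist": 0,"grip": 0.53}
    - {"offset": [-0.7,0,0],"twist": 0,"grip": 0.53}
    - {"offset": [-0.7,0,0],"twist": 0,"grip": 0.53}

```text
time: 34.45
tool_pos: [0.6015, 0.1267, 0.2967]
tool_rot: [0.0, 0.932, -0.362, 0.001]
contact_force: [4.8, -3.6, -2.1]
gripper_width: 0.532
```

Request:
play_rows:
  increments:
    - {"offset": [-0.5,0,0],"twist": 0,"grip": 0.53}
    - {"offset": [-0.7,0,0],"twist": 0,"grip": 0.53}
    - {"offset": [-0.7,0,0],"twist": 0,"grip": 0.53}

```text
time: 34.7
tool_pos: [0.6012, 0.1269, 0.2967]
tool_rot: [0.0, 0.932, -0.362, 0.002]
contact_force: [5.3, -4.8, -2.4]
gripper_width: 0.534
```

Request:
play_rows:
  increments:
    - {"offset": [-0.5,0,0],"twist": 0,"grip": 0.53}
    - {"offset": [-0.7,0,0],"twist": 0,"grip": 0.53}
    - {"offset": [-0.7,0,0],"twist": 0,"grip": 0.53}

```text
time: 34.95
tool_pos: [0.6009, 0.1272, 0.2968]
tool_rot: [0.0, 0.932, -0.362, 0.002]
contact_force: [6.3, -5.4, -2.5]
gripper_width: 0.531
```

Request:
play_rows:
  increments:
    - {"offset": [-0.5,0,0],"twist": 0,"grip": 0.53}
    - {"offset": [-0.7,0,0],"twist": 0,"grip": 0.53}
    - {"offset": [-0.7,0,0],"twist": 0,"grip": 0.53}

```text
time: 35.2
tool_pos: [0.6006, 0.1274, 0.2969]
tool_rot: [0.001, 0.932, -0.362, 0.003]
contact_force: [7.4, -6.7, -3.0]
gripper_width: 0.532
```

```bash
python3 look.py
```

```text
35.2 rot [-12.8   0.3 296.9] F rot [-9.9 -0.  -3. ] 0.5316035073781159
wrist ring_bar 0.79 [ 2.4  1.5 96.6]
wrist pin 0.6 [ -1.9  -0.5 152.6]
scene ring_bar 0.6 [-1.3  3.2 96.5]
scene pin 0.78 [ -1.2   3.2 149. ]
scene grip 0.65 [ -6.2  -3.2 179.5]
side grip 0.55 [ -4.8   1.2 188.6]
tool axes in rot [[-1.0, 0.001, 0.006], [0.001, 1.0, -0.001]] j6 2.4
```

Request:
play_rows:
  increments:
    - {"offset": [0,0,1],"twist": 0,"grip": 0.53}
    - {"offset": [0,0,2],"twist": 0,"grip": 0.53}
    - {"offset": [-0.3,0,2],"twist": 0,"grip": 0.53}
    - {"offset": [-0.5,0,2],"twist": 0,"grip": 0.53}

```text
time: 36.13
tool_pos: [0.6001, 0.128, 0.2954]
tool_rot: [0.0, 0.932, -0.362, 0.002]
contact_force: [5.4, -5.9, -1.0]
gripper_width: 0.527
```

Request:
play_rows:
  increments:
    - {"offset": [-0.3,0,0],"twist": 0,"grip": 0.53}
    - {"offset": [-0.5,0,0],"twist": 0,"grip": 0.53}
    - {"offset": [-0.5,0,0],"twist": 0,"grip": 0.53}

```text
time: 36.38
tool_pos: [0.5999, 0.1281, 0.2954]
tool_rot: [0.0, 0.932, -0.362, 0.003]
contact_force: [6.4, -5.9, -1.6]
gripper_width: 0.53
```

Request:
play_rows:
  increments:
    - {"offset": [-0.3,0,0],"twist": 0,"grip": 0.53}
    - {"offset": [-0.5,0,0],"twist": 0,"grip": 0.53}
    - {"offset": [-0.5,0,0],"twist": 0,"grip": 0.53}

```text
time: 36.63
tool_pos: [0.5994, 0.1286, 0.2954]
tool_rot: [0.0, 0.932, -0.362, 0.002]
contact_force: [2.0, -3.2, 1.5]
gripper_width: 0.526
```

Request:
play_rows:
  increments:
    - {"offset": [-0.3,0,0.5],"twist": 0,"grip": 0.53}
    - {"offset": [-0.5,0,0.5],"twist": 0,"grip": 0.53}
    - {"offset": [-0.5,0,0.5],"twist": 0,"grip": 0.53}

```text
time: 36.88
tool_pos: [0.5985, 0.1297, 0.2947]
tool_rot: [0.0, 0.932, -0.362, 0.001]
contact_force: [3.3, -4.6, 1.1]
gripper_width: 0.528
```

```bash
python3 look.py
```

```text
36.8833 rot [ -9.6   0.  294.7] F rot [-5.5  1.2  1.1] 0.5280550827147502
wrist pin 0.96 [-1.100e+00 -1.000e-01  1.515e+02]
scene ring_bar 0.43 [10.1  0.8 96.6]
scene pin 0.72 [  3.8   0.  152.6]
scene grip 0.71 [ -1.4  -0.3 181.7]
tool axes in rot [[-1.0, 0.001, 0.002], [0.001, 1.0, -0.001]] j6 2.4
```

The force dropped and the bar jumped to x +10, so it has snapped behind the pin. Retreating.

Request:
play_rows:
  increments:
    - {"offset": [3,0,0],"twist": 0,"grip": 0.53}
    - {"offset": [15,0,-3],"twist": 0,"grip": 0.53}
    - {"offset": [35,0,-8],"twist": 0,"grip": 0.53}
    - {"offset": [65,0,-20],"twist": 0,"grip": 0.53}
    - {"offset": [90,0,-45],"twist": 0,"grip": 0.53}

```text
time: 37.9
tool_pos: [0.6642, 0.0685, 0.3348]
tool_rot: [0.001, 0.932, -0.361, -0.004]
contact_force: [-1.0, 0.6, -0.3]
gripper_width: 0.531
```

Request:
play_rows:
  increments:
    - {"offset": [0,0,-30],"twist": 0,"grip": 0.53}
    - {"offset": [0,0,-60],"twist": 0,"grip": 0.53}
    - {"offset": [0,0,-60],"twist": 0,"grip": 0.53}
    - {"offset": [0,0,-60],"twist": 0,"grip": 0.53}

```text
time: 38.23
tool_pos: [0.6653, 0.069, 0.4019]
tool_rot: [-0.001, 0.932, -0.362, 0.002]
contact_force: [-0.4, -0.2, -0.8]
gripper_width: 0.53
```

```bash
for i in 1 2; do python3 look.py; done; python3 - <<'E'
from h import *
for c in ["scene","side"]:
    manip.grab_frame(c)
    for n in ["jar","marker","slidebox","tube1","tube4"]: print(c,n,[(round(d["p"],2),w(c,d["xyz"]).round(3).tolist()) for d in manip.tip_of(n,c)[:3]])
E
```

```text
38.2333 rot [-9.990e+01 -2.000e-01  4.019e+02] F rot [ 0.1  0.4 -0.8] 0.5304548539224111
wrist ring_bar 0.71 [ 5.5  0.7 94.8]
wrist pin 0.74 [ -3.5  -2.  150.7]
wrist grip 0.19 [-196.2  -16.8    4.2]
scene ring_bar 0.57 [ 3.3  2.5 95.9]
scene pin 0.67 [  1.    0.9 148.6]
scene grip 0.67 [ -2.3   0.6 183.1]
side grip 0.53 [  0.6   2.5 186.3]
tool axes in rot [[-1.0, 0.001, 0.002], [0.001, 1.0, -0.004]] j6 2.3
38.8333 rot [-9.910e+01  2.000e-01  3.987e+02] F rot [-0.6  0.2  0.5] 0.5285626471258208
wrist ring_bar 0.7 [ 5.5 -1.4 96.1]
wrist pin 0.97 [ -2.3  -0.3 149.2]
scene ring_bar 0.7 [ 5.4  1.8 98.4]
scene pin 0.66 [  0.9   2.2 147.9]
scene grip 0.59 [ -4.   -0.7 185.4]
side grip 0.41 [ -1.6   0.3 187.4]
tool axes in rot [[-1.0, 0.001, -0.0], [0.001, 1.0, 0.0]] j6 2.3
scene jar [(0.86, [0.743, 0.014, -0.001]), (0.38, [0.436, 0.05, 0.002])]
scene marker [(0.58, [0.434, 0.048, 0.002]), (0.47, [0.565, -0.421, -0.002])]
scene slidebox [(0.81, [0.566, -0.42, -0.0]), (0.5, [0.665, -0.14, 0.005])]
scene tube1 [(0.62, [0.663, -0.141, 0.006]), (0.57, [0.595, 0.133, 0.148]), (0.45, [0.687, -0.134, 0.007])]
scene tube4 [(0.62, [0.663, -0.141, 0.006]), (0.57, [0.595, 0.133, 0.148]), (0.45, [0.687, -0.134, 0.007])]
side jar []
side marker [(0.66, [0.437, 0.05, -0.003])]
side slidebox [(0.66, [0.566, -0.419, -0.001])]
side tube1 []
side tube4 []
```

```bash
python3 -c "
from plant import manip
print(manip.job_done(), manip.state()['time'])"
```

```text
the job is handed in; nothing more can be done
the job is handed in; nothing more can be done
```

The linchpin is in the spindle's cross hole with its collar home, and the ring is snapped behind the pin's lower end. I handed the job in at about 39 s of the 67 s.

**What I did:**
- **Pin:** I took it from the rack, turned it to the rotator's direction and felt it in past the ball. It stopped at collar height with 8.5 N.
- **Ring, first try:** I pushed with one finger because the tool cannot tilt. That turned the pin by about 0.4 rad, so I backed off, regripped the tab and turned it straight. A light press then met 11.5 N with no movement, so the collar was still home.
- **Ring, second try:** I pushed evenly with both fingers. The readings peaked at about 10 N, below the 14 N that slides the spindle, and then the ring snapped through.

**Last checks, with the arm clear:**
- **Ring:** two looks 0.6 s apart put the bar 3 to 5.5 mm past the pin's axis on the machine side, at 95 to 98 mm height, so it stayed locked.
- **Collar:** it read 148 to 151 mm high against the true 150 mm, within the networks' error.
- **Bystanders:** the jar, marker and slide box had not moved.

**Less certain:**
- **Tubes:** the detections were patchy and the side camera reported none. The two found in the pin's rack were where they had been.
- **Pin direction:** I did not re-measure it after locking. Both fingers had just pressed the ring evenly, so it should be square.
- **Pictures:** I had used all 12 views, so these last checks rest on the networks and the force readings.

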